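# Free and lift out the swing canister

### The arm

A 6-joint arm with a two-finger parallel gripper is mounted at the origin on the work surface. World frame = base frame: x ahead of the robot, y to its left, z up, the work surface at z = 0. Lengths are in m, angles in degrees, forces in N, time in s.
With the tool pointing down it reaches from about 0.4 to 0.825 m from the base axis. Payload 7 kg.
Tool frame: the origin (TCP) lies between the finger pads; the fingertips stand 19 mm ahead of it and the grasp point (between the pads) is the TCP; x points along the fingers, y is the direction in which the jaws open and shut, and the axes are right-handed (so a half turn about x gives the same grasp; the last joint's range is limited). The gripper opens to 88 mm and grips with 3 to 60 N. Pads are 19 mm wide; open, the fingers measure 130 mm over their backs; the gripper's body (78 mm by 193 mm) begins 47 mm behind the grasp point.
Start: joints at [92.424, 20.546, 0.682, 0, -70.136, -16.507], TCP at [0.164, 0.655, 0.246] pointing down, gripper open.
Joint ranges: [-176.03, 176.03], [-82.01, 121.73], [-58.28, 71.71], [-173.87, 95.51], [-174.79, -0.11], [-173.66, 173.66]. Speed limits (degrees/s): [136.94, 136.94, 172.46, 180, 180, 180].

### API

Orientations are given as [roll, pitch, yaw] about the fixed x, y, z axes, in that order (R = Rz(yaw) Ry(pitch) Rx(roll)).
In Python, from plant import r gives the robot as it stands.
- The arm moves only by the tool send_rows, never from a script. Its argument "plan" is a list of rows, each a list of 2 entries, a list of its own where there are three numbers: the shift along the tool's x, y, z scaled (see below), then the turn, a rotation vector about the tool's x, y, z scaled (see below). A call has exactly 5 rows; each row is the pose to reach, as a shift and turn from the pose measured when the call began, along the tool's axes at that moment; what a row does not reach only later rows make up. The controller multiplies each number of a shift by 0.15 m and each number of a turn by pi/4 rad. A row lasts 1/10 s, in which the tool goes at most 50 mm and 8.59 degrees, less where a joint would pass 70% of its speed; a pose out of reach is approached as far as the arm can. A call with a number of a shift or a turn outside -1 to 1 is refused whole. A call with a gripper value outside its range is refused whole. "jaw" is the opening, from -1 (shut) to 1 (fully open), so that 0 is half open, set as the call begins (left out, the last holds). The fingers move at their own pace and stop on an object; "force" is the grip in N (left out, the last holds). Time passes only in rows, so rows that repeat a pose let the fingers close, or fill a call up. It gives the time, the measured TCP pose, the force and the opening at its end, in the units of the state.
- r.get_state(): the state, without advancing time (a new reading comes with each control period).
- r.capture(name): name is "side" or "top" or "wrist"; returns a dict with "color" (400x640x3 uint8, red, green, blue), "range_z" (400x640 float32, m along the optical axis (not along the pixel's ray), 0 where there is no reading), "mtx" (3x3 intrinsics, pixels), "k1" (the pictures are not rectified: a ray, as slopes to the right and down, at radius r is drawn at 1 + k1 r^2 times it, then the intrinsics apply), "pose" (4x4, takes a point from camera to world coordinates). Camera axes: x right, y down, z forward; pixel columns grow to the right and rows downward; lengths in m; the calibration is good to about 2 mm. A picture is of the moment at which its call begins.
- r.close_job(): hands the job in, once; it reports no verdict.
Trained networks look in a picture, given as the dict that the camera call returned (one of the last four; its "shot" number tells which), for a name from the list of things; names that differ only in an ending like _2 or _b are one class to them, and where a whole thing is asked for, a point or a joint stands for the part that bears it (a point fixed in the world has none). Each returns a list of dicts, best first, with "score" (0 to 1); they miss things now and then, are a little off and sometimes report something else, mostly with a low value. They report only what shows in the picture. A call takes as long as a camera call. They do not tell look-alikes from the thing itself.
- r.find_in(picture, target): "uv" ([column, row] in pixels, amid what is visible of it).
- r.trace(picture, target): "mask" (400x640 bool, what is visible of it) and "uv" ([column, row] in pixels, amid what is visible of it).
The state is a dict: "time_s": time; "joints": joint angles; "qd": joint speeds; "joint_torque": joint torques, N m; "tcp_pos": TCP position; "eef_rot": TCP orientation; "contact_force": force on the tool from outside, world axes, zero at the start; "moment": the same for the moment, N m; "gripper_width": finger opening in m.
Only numpy, scipy, OpenCV 4.12 (cv2) and the standard library are available. Lean on these libraries where they do the work, as an engineer would, in place of code of your own. Each camera call takes 0.05 s, during which the arm holds its last target. There are 200 camera calls.

### The job

Take the hooked pick from its sloping rest, hook it through the pull loop of the sprung ring on the yoke stand and pull the ring up out of its groove (with the pick, not the fingers; the ring may then lie wherever it drops on the bench or in the tray), and lay the pick in the open steel tray. Then lift the canister straight up by its handle bar out of the yoke slots without letting it swing or tip, and set it down, not drop it, upright in the middle of the round rubber mat. Do not disturb the other things on the bench.

Things in the scene. Friction and masses are not known exactly. Their poses are not given: they have to be found in the camera images.
- pick_grip (a point): Grip point of the hooked pick, in the middle of its black square handle's thickness (14 x 14 mm, 100 mm long, top end 32 mm from here). z runs along the pick to the handle's top, y across it. The handle's lower end is 68 mm from here. Parked, the pick leans 35 degrees from vertical, handle up and towards the rest's -x (robot side). 80 g.
- pick_hook (a point): Hook corner of the pick, 128 mm along -z from pick_grip, same axes. A straight prong, 4.4 mm round and 17 mm long, runs from it along -y, square to the shank. The shank (4.4 mm round, along z) joins the handle 60 mm from here.
- rest: White sloping rest of the pick, fixed, base 100 x 70 mm, about 115 mm high; origin on the table under the parked hook corner (32 mm up), z up, -x the way the handle leans. Low cheeks flank the lower 35 mm of the handle; above them its sides are free. The pick comes out straight up.
- stand: Yoke stand, fixed. Origin on the table midway between two aluminium arms (y +-56 mm, 44 mm wide, 12 thick, tops 125 mm up) with open-topped slots for the canister's pivot pins, pivot line along y, 115 mm up. Base 180 x 200 x 12 mm, reaching y -85 to +115. Open towards -x (robot side). Outside the +y arm: slotted boss with a groove, and a flange (y 70 to 75, top 125 mm up).
- pipe_end (a point): Near end of a level 16 mm pipe on the stand, above and just outside the ring (stand x -14, y 87, 215 mm up: pipe axis); axes of the stand. The pipe runs from here along +x to a post 86 mm away with a gauge (top 266 mm up). It stands in the way of an upright tool at the ring: lean the tool 25 to 45 degrees, its top towards the stand's -x.
- ring_loop (a point): Centre of the opening of the sprung ring's pull loop. The ring: a steel U, 4 mm thick, 34 mm wide, open downward, arms gripping the boss 45 mm down from the bar; on it stands a wire loop in its x-z plane, opening 20 mm (x) by 11 mm (z), top bar from 5.5 to 9.5 mm above this point. Pass the hook along -y from the +y side. It snaps out at 5 to 15 N straight up and is free after 30 mm. It may stay on the hook.
- ring_seat (a point): Fixed point on the stand where ring_loop lies while the ring is seated: y 66 mm, 135.5 mm up from the stand's origin; axes of the stand.
- canister: Round canister hanging in the yoke on two pivot pins, free to swing; 76 mm across, lid 82 mm and handle top 126 mm above its underside, 0.35 to 0.6 kg. Origin: centre of underside, z up. Pins 10 mm, along y, 62 mm up, ends at y -68 and +72. They leave the slots after rising 20 mm; the underside clears the arms after rising 75 mm.
- canister_bar (a point): Centre of the canister's handle bar, 118 mm above the underside: a level aluminium bar along y, 10 mm thick (x), 16 mm high, 64 mm long, with 28 mm of free height between bar and lid.
- tray_in (a point): Open steel tray, fixed, 250 (x) x 160 (y) x 28 mm, walls 3 mm: centre of its inner floor, 3 mm above the table; axes along its sides.
- mat_top (a point): Centre of the top of the round black rubber mat, fixed, 132 mm across, 4 mm thick.
- pliers: Red-handled pliers, bystander, 150 mm long, 14 mm high. Origin at its underside.
- jar: Small clear jar, bystander, 44 mm across, 50 mm high. Origin at its underside.
- screwdriver: Screwdriver lying, bystander. Origin at its underside.
- cleaner: White bottle, bystander, 60 mm across, 160 mm high. Origin at its underside.
- collar: Brass collar, bystander, 44 mm across, 16 mm high. Origin at its underside.
- carton: Small carton, bystander, 70 x 50 x 40 mm. Origin at its underside.
- spare_gauge: Spare gauge lying on its back, bystander, 54 mm across, 27 mm high. Origin at its underside.
There are look-alikes about, which are no part of the job. Leave any blue, pink or turquoise look-alike of the canister alone.

How it is judged:
By the outcome, as a careful person would: the job done as asked, in the order asked, and still so for the second after the job is handed in, with the robot touching nothing.
It also fails if it takes over 72 s, if anything falls off the work surface, if the arm or the gripper's body presses on something with over 40 N, if the wrist force passes 120 N, or if a joint passes its speed limit or range.

## Working session

There is one attempt and no reset: what is moved stays moved. The work goes in short steps, Python scripts to look and compute and a tool call to move; the robot and the scene stay as the last step left them, time stands still between calls to the robot, and variables do not carry over. Pictures are saved under pics/ and viewed, about 8 in all and at most 12, crops included, and the job is handed in when it is done.

Besides the shell and the picture viewer there is one more tool, called as a command line: name --argument value ..., lists and objects as JSON in quotes. send_rows: Moves the arm, as the interface text tells. Its arguments: {"type":"object","properties":{"plan":{"type":"array"},"jaw":{"type":"number"},"force":{"type":"number"}},"required":["plan"]}

```bash
ls; mkdir -p pics; cat > h.py <<'E'
import numpy as np, cv2
from scipy.spatial.transform import Rotation as R
from plant import r
def cloud(p):
    # world xyz for every pixel
    K=p["mtx"];h,w=p["range_z"].shape
    u,v=np.meshgrid(np.arange(w),np.arange(h))
    pts=np.stack([u,v],-1).reshape(-1,1,2).astype(float)
    n=cv2.undistortPoints(pts,np.array(K,float),np.array([p["k1"],0,0,0.])).reshape(h,w,2)
    z=p["range_z"][...,None]
    c=np.concatenate([n*z,z],-1)
    T=np.array(p["pose"]);return c@T[:3,:3].T+T[:3,3]
def proj(p,X):
    T=np.linalg.inv(np.array(p["pose"]));X=np.atleast_2d(X)
    c=X@T[:3,:3].T+T[:3,3]
    q,_=cv2.projectPoints(c.reshape(-1,1,3),np.zeros(3),np.zeros(3),np.array(p["mtx"],float),np.array([p["k1"],0,0,0.]))
    return q.reshape(-1,2)
def save(p,n,box=None,s=1):
    im=p["color"][...,::-1]
    if box: im=im[box[1]:box[3],box[0]:box[2]]
    cv2.imwrite(f"pics/{n}.png",cv2.resize(im,None,fx=s,fy=s,interpolation=cv2.INTER_CUBIC))
def rows(target_p,target_R):
    "shift and turn (scaled) from present pose to target"
    s=r.get_state();p=np.array(s["tcp_pos"]);A=R.from_euler('xyz',s["eef_rot"],degrees=True)
    sh=A.inv().apply(np.array(target_p)-p)/0.15
    tu=(A.inv()*target_R).as_rotvec()/(np.pi/4)
    return sh.round(3),tu.round(3)
E
python3 - <<'E'
from h import *
s=r.get_state();print({k:np.round(v,3) for k,v in s.items()})
names="pick_grip pick_hook rest stand pipe_end ring_loop ring_seat canister canister_bar tray_in mat_top".split()
for c in ["top","side"]:
    p=r.capture(c);C=cloud(p);save(p,c+"0",s=1.25)
    print(c,np.round(p["pose"],3).tolist(),np.round(p["mtx"],1).tolist(),p["k1"])
    for n in names:
        try:
            for d in r.find_in(p,n)[:3]:
                u,v=np.round(d["uv"]).astype(int); print(n,round(d["score"],2),u,v,np.round(C[v,u],3))
        except Exception as e: print(n,e)
E
```

```text
pics
{'time_s': np.float64(0.0), 'joints': array([ 9.2425e+01,  2.0589e+01,  6.3300e-01, -2.1000e-02, -7.0135e+01,
       -1.6504e+01]), 'qd': array([ 0.05 , -0.036, -0.   , -0.04 , -0.066,  0.03 ]), 'joint_torque': array([-2.0000e-03, -5.8271e+01,  2.9306e+01,  6.9970e+00,  7.0000e-03,
       -0.0000e+00]), 'tcp_pos': array([0.164, 0.654, 0.245]), 'eef_rot': array([  94.013,   89.907, -100.074]), 'contact_force': array([-0.275, -0.592,  0.087]), 'moment': array([-0.071, -0.007,  0.012]), 'gripper_width': np.float64(0.088)}
top [[-0.002, -0.991, 0.135, 0.325], [-1.0, 0.002, 0.001, 0.012], [-0.001, -0.135, -0.991, 1.556], [0.0, 0.0, 0.0, 1.0]] [[473.7, 0.0, 319.3], [0.0, 473.7, 195.6], [0.0, 0.0, 1.0]] -0.0621326482301239
pick_grip 0.62 393 181 [ 0.562 -0.212  0.136]
pick_hook 0.63 392 180 [ 0.566 -0.21   0.129]
rest 0.68 385 179 [ 0.576 -0.194  0.091]
stand 0.81 305 181 [0.584 0.06  0.009]
stand 0.54 385 181 [ 0.572 -0.195  0.078]
pipe_end 0.79 303 178 [0.594 0.067 0.009]
pipe_end 0.57 269 129 [0.752 0.178 0.043]
ring_loop 0.49 444 248 [ 0.361 -0.388  0.029]
ring_seat 0.55 304 178 [0
[... 672 characters left out ...]
pick_hook 0.48 363 250 [ 0.562 -0.2    0.109]
rest 0.69 368 275 [ 0.573 -0.219  0.036]
stand 0.89 349 223 [ 0.582 -0.034  0.079]
stand 0.35 276 190 [0.425 0.317 0.019]
pipe_end 0.74 349 223 [ 0.582 -0.034  0.079]
ring_seat 0.61 352 223 [ 0.589 -0.039  0.082]
canister 0.95 347 201 [ 0.585 -0.001  0.137]
canister 0.83 235 202 [0.268 0.191 0.071]
canister 0.7 261 297 [ 0.279 -0.27   0.081]
canister_bar 0.97 234 204 [0.264 0.194 0.062]
canister_bar 0.96 263 298 [ 0.283 -0.273  0.079]
canister_bar 0.85 345 198 [0.584 0.015 0.137]
tray_in 0.56 378 332 [ 0.539 -0.38  -0.   ]
tray_in 0.48 277 189 [0.429 0.318 0.022]
mat_top 0.87 318 189 [0.58  0.305 0.004]
mat_top 0.36 379 334 [ 0.538 -0.389  0.003]
```

View pics/top0.png

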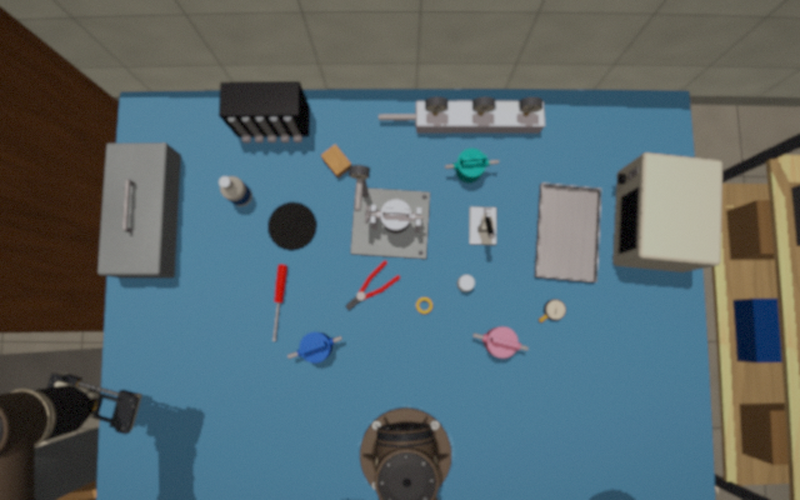

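View pics/side0.png

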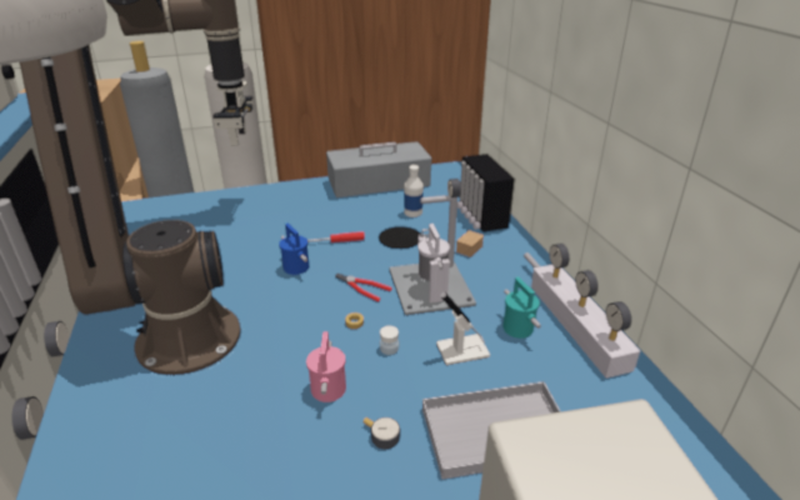

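Seen: the metal canister sits in the stand at about (397,215) in the top view. The blue (316,348), pink (502,343) and turquoise (472,165) ones are look-alikes. The only pick is on the white rest at (483,227), the tray is at (568,232) and the mat at (292,226). Next I'll fit poses and take a close crop.

```bash
python3 - <<'E'
from h import *
p=r.capture("top");q=r.capture("side");C=cloud(p);D=cloud(q)
def rect(P,zlo,zhi,box):
    m=(P[...,2]>zlo)&(P[...,2]<zhi)&(P[...,0]>box[0])&(P[...,0]<box[1])&(P[...,1]>box[2])&(P[...,1]<box[3])
    X=P[m][:,:2].astype(np.float32)*1000
    (c,s,a)=cv2.minAreaRect(X);print(len(X),np.round(c,1),np.round(s,1),round(a,1));return m
for n,P,pp in (("top",C,p),("side",D,q)):
    # tray/ mat / rest / stand by mask
    for t,near in (("stand",(.58,.03)),("rest",(.575,-.2)),("tray_in",(.57,-.43)),("mat_top",(.59,.3)),("canister",(.585,.01)),("canister_bar",(.585,.01)),("pick_grip",(.56,-.2))):
        for d in r.trace(pp,t):
            m=d["mask"]&(pp["range_z"]>0);X=P[m];c=np.median(X,0)
            if np.hypot(*(c[:2]-near))<.06:
                rc=cv2.minAreaRect((X[:,:2]*1000).astype(np.float32))
                print(n,t,round(d["score"],2),len(X),np.round(c,3),"rect",np.round(rc[0],1),np.round(rc[1],1),round(rc[2],1),"z",np.round(np.percentile(X[:,2],[2,98]),3));break
a=p["color"][150:215,280:420][...,::-1];b=q["color"][170:300,300:430][...,::-1]
a=cv2.resize(a,(780,362),interpolation=cv2.INTER_CUBIC);
cv2.imwrite("pics/a.png",a)
cv2.imwrite("pics/b.png",cv2.resize(b,(600,600),interpolation=cv2.INTER_CUBIC))
E
```

```text
top stand 0.84 2860 [0.583 0.06  0.013] rect [594.8  37.3] [201.8 183.8] 86.7 z [0.004 0.262]
top rest 0.89 549 [ 0.579 -0.199  0.011] rect [ 585.2 -207.3] [ 69.5 110.7] 88.0 z [0.001 0.112]
top tray_in 0.74 3848 [ 0.567 -0.436  0.004] rect [ 565.8 -432.4] [166.5 254.1] 84.3 z [-0.004  0.03 ]
top mat_top 0.65 1188 [0.587 0.3   0.003] rect [588.  300.1] [128.2 128.7] 37.4 z [-0.004  0.011]
top canister 0.6 587 [0.589 0.022 0.134] rect [593.3  19.7] [ 74.5 116.7] 5.0 z [0.065 0.183]
top canister_bar 0.6 604 [0.589 0.02  0.134] rect [594.6  18.5] [ 74.6 108.8] 27.9 z [0.063 0.182]
side rest 0.56 871 [ 0.576 -0.217  0.012] rect [ 586.8 -172.4] [142.1  99.3] 88.9 z [0.003 0.103]
side mat_top 0.78 523 [0.582 0.301 0.006] rect [563.8 244. ] [266.8 123.8] 70.9 z [0.001 0.01 ]
side canister 0.65 2544 [0.59  0.02  0.015] rect [662.6 244.5] [935.6 216.7] 71.7 z [0.003 0.255]
side canister_bar 0.92 701 [0.586 0.01  0.133] rect [640.3 161.9] [427.   81.3] 72.7 z [0.002 0.18 ]
side pick_grip 0.75 184 [ 0.559 -0.209  0.131] rect [ 590.6 -113.6] [209.3  98.6] 83.6 z [0.015 0.167]
```

View pics/b.png

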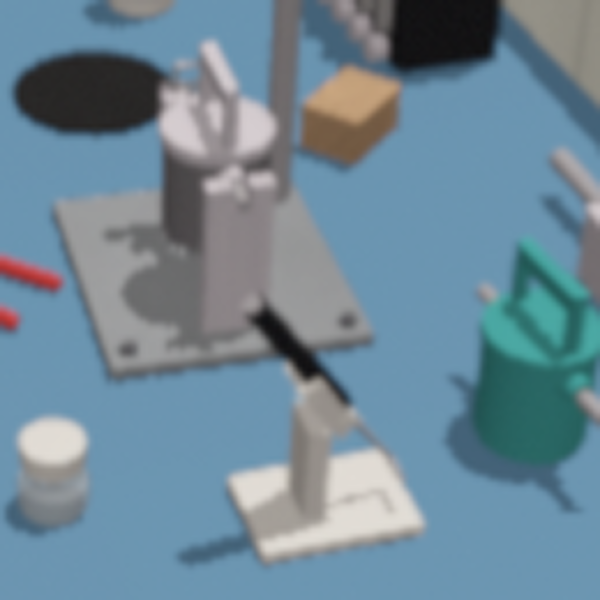

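The crop shows the white rest at (330,470) carrying the black pick, the aluminium canister with its bar at (220,80), and the turquoise look-alike off to the right. I'm choosing the metal canister and the pick on the white rest. Now I'll move above the pick.

```bash
python3 - <<'E'
from h import *
s=r.get_state();A=R.from_euler('xyz',s["eef_rot"],degrees=True).as_matrix();print(A.round(3))
p=np.array(s["tcp_pos"])
for sgn in (1,-1):
    yaw=np.radians(-2);y=sgn*np.array([-np.sin(yaw),np.cos(yaw),0]);x=np.array([0,0,-1.]);T=np.c_[x,y,np.cross(x,y)]
    for P in ([.30,.5,.42],[.42,.15,.42],[.50,-.205,.36]): print(sgn,P,*rows(P,R.from_matrix(T)))
E
```

```text
[[-0.    -0.243 -0.97 ]
 [-0.    -0.97   0.243]
 [-1.     0.     0.   ]]
1 [0.3, 0.5, 0.42] [-1.163  0.78  -1.129] [ 3.731 -0.    -0.   ]
1 [0.42, 0.15, 0.42] [-1.163  2.848 -2.473] [ 3.731 -0.    -0.   ]
1 [0.5, -0.205, 0.36] [-0.763  5.014 -3.566] [ 3.731 -0.    -0.   ]
-1 [0.3, 0.5, 0.42] [-1.163  0.78  -1.129] [-0.269  0.    -0.   ]
-1 [0.42, 0.15, 0.42] [-1.163  2.848 -2.473] [-0.269  0.    -0.   ]
-1 [0.5, -0.205, 0.36] [-0.763  5.014 -3.566] [-0.269  0.    -0.   ]
```

send_rows --plan '[[[-0.2,0.18,-0.14],[-0.06,0,0]],[[-0.4,0.36,-0.28],[-0.12,0,0]],[[-0.6,0.54,-0.42],[-0.18,0,0]],[[-0.8,0.72,-0.56],[-0.24,0,0]],[[-1,0.9,-0.7],[-0.27,0,0]]]'

```text
time_s: 2.5
tcp_pos: [0.2337, 0.4967, 0.397]
eef_rot: [-104.1, 90.0, 74.0]
contact_force: [1.2, 1.1, -0.1]
gripper_width: 0.0877
```

send_rows --plan '[[[0,0.2,-0.12],[0,0,0]],[[0,0.4,-0.24],[0,0,0]],[[0,0.6,-0.36],[0,0,0]],[[0,0.8,-0.48],[0,0,0]],[[0,1,-0.6],[0,0,0]]]'

```text
time_s: 3.0
tcp_pos: [0.3192, 0.3425, 0.3972]
eef_rot: [-106.7, 89.9, 71.5]
contact_force: [0.8, 1.1, 0.5]
gripper_width: 0.0872
```

send_rows --plan '[[[0,0.2,-0.1],[0,0,0]],[[0,0.4,-0.2],[0,0,0]],[[0,0.6,-0.3],[0,0,0]],[[0,0.8,-0.4],[0,0,0]],[[0,1,-0.5],[0,0,0]]]'

```text
time_s: 3.5
tcp_pos: [0.3897, 0.1888, 0.3974]
eef_rot: [-115.8, 89.9, 62.4]
contact_force: [0.2, 0.6, -0.3]
gripper_width: 0.0876
```

send_rows --plan '[[[0,0.2,-0.06],[0,0,0]],[[0,0.4,-0.12],[0,0,0]],[[0,0.6,-0.18],[0,0,0]],[[0,0.8,-0.24],[0,0,0]],[[0,1,-0.3],[0,0,0]]]'

```text
time_s: 4.0
tcp_pos: [0.43, 0.0361, 0.3975]
eef_rot: [-125.8, 89.8, 52.4]
contact_force: [1.3, 0.1, 1.1]
gripper_width: 0.0874
```

send_rows --plan '[[[0,0.2,-0.06],[0,0,0]],[[0,0.4,-0.12],[0,0,0]],[[0,0.6,-0.18],[0,0,0]],[[0,0.8,-0.24],[0,0,0]],[[0,1,-0.3],[0,0,0]]]'

```text
time_s: 4.5
tcp_pos: [0.4704, -0.1166, 0.3975]
eef_rot: [-133.3, 89.8, 44.9]
contact_force: [0.4, -0.0, 0.1]
gripper_width: 0.0876
```

send_rows --plan '[[[0.1,0.15,-0.05],[0,0,0]],[[0.2,0.3,-0.1],[0,0,0]],[[0.3,0.45,-0.13],[0,0,0]],[[0.4,0.6,-0.15],[0,0,0]],[[0.4,0.6,-0.15],[0,0,0]]]'

```text
time_s: 5.0
tcp_pos: [0.4893, -0.2087, 0.3347]
eef_rot: [-60.2, 89.8, 117.9]
contact_force: [0.7, -0.4, -0.4]
gripper_width: 0.0876
```

```bash
python3 - <<'E'
from h import *
s=r.get_state();print(s["tcp_pos"],s["joints"],s["eef_rot"])
p=r.capture("wrist");C=cloud(p);save(p,"w1",s=1.25);np.savez("w1",**{k:p[k] for k in("color","range_z","mtx","k1","pose")})
A=R.from_euler('xyz',s["eef_rot"],degrees=True).as_matrix()
print("cam in tool",(A.T@(p["pose"][:3,3]-s["tcp_pos"])).round(3),(A.T@p["pose"][:3,:3]).round(2).tolist())
for t in("pick_grip","pick_hook","rest"):
    for d in r.trace(p,t)[:1]:
        X=C[d["mask"]&(p["range_z"]>0)];rc=cv2.minAreaRect((X[:,:2]*1000).astype(np.float32))
        print(t,d["score"],d["uv"],len(X),np.median(X,0).round(3),rc,X.min(0).round(3),X.max(0).round(3))
# black handle
m=(p["color"].max(-1)<60)&(p["range_z"]>0)&(C[...,2]>.06)&(C[...,2]<.2)&(abs(C[...,1]+.21)<.06)&(abs(C[...,0]-.55)<.12)
X=C[m];c=X.mean(0);w=np.linalg.svd(X-c)[2][0];t=(X-c)@w;print("handle",len(X),c.round(4),w.round(3),t.min(),t.max())
E
```

```text
[ 0.4893297  -0.20868071  0.33468057] [ -2.08979093   4.35503928  -8.65364972  -0.18022815 -77.09284554
  90.2199765 ] [-60.1681135   89.79712519 117.92165848]
cam in tool [-0.139 -0.001 -0.067] [[-0.0, -0.25, 0.97], [1.0, -0.0, 0.0], [0.0, 0.97, 0.25]]
pick_grip 0.73 [311.2, 95.8] 1211 [ 0.566 -0.207  0.132] ((575.9454956054688, -208.001953125), (19.730918884277344, 116.51709747314453), 81.31895446777344) [ 0.519 -0.226 -0.001] [ 0.634 -0.192  0.169]
pick_hook 0.83 [315.5, 95.7] 1171 [ 0.565 -0.207  0.134] ((574.6553344726562, -207.41741943359375), (20.497146606445312, 113.78994750976562), 81.31895446777344) [ 0.519 -0.226  0.   ] [ 0.63  -0.194  0.169]
rest 0.72 [319.9, 76.7] 3599 [ 0.592 -0.212  0.01 ] ((588.1864013671875, -207.35076904296875), (72.39567565917969, 99.97774505615234), 88.03297424316406) [ 0.537 -0.244 -0.001] [ 0.639 -0.171  0.133]<stdin>:12: RuntimeWarning: Mean of empty slice.
  ret = um.true_divide(
Traceback (most recent call last):
ValueError: zero-size array to reduction operation minimum which has no identity
```

View pics/w1.png

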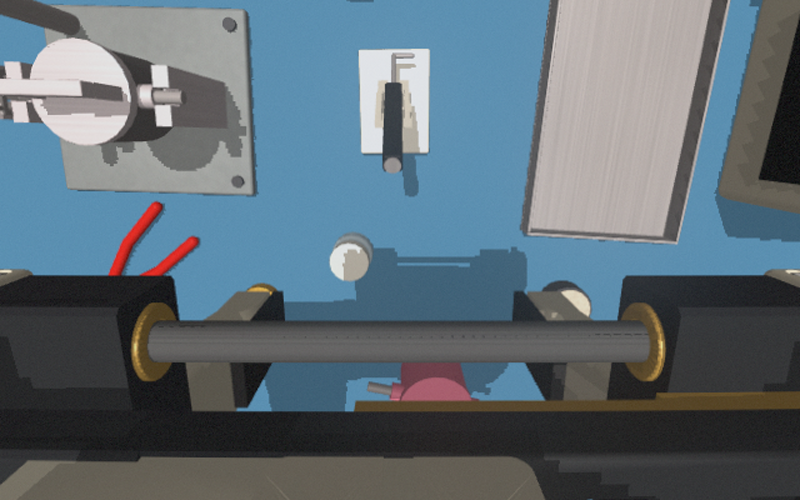

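```bash
python3 - <<'E'
from h import *
p=np.load("w1.npz");C=cloud(p);col=p["color"].astype(int);z=p["range_z"]
sub=(slice(30,145),slice(280,350))
X=C[sub].reshape(-1,3);c=col[sub].reshape(-1,3);ok=z[sub].reshape(-1)>0
h=ok&(c.max(-1)<75)&(X[:,2]>.075)&(X[:,2]<.19)
H=X[h];m=np.median(H,0);H=H[np.linalg.norm(H-m,axis=1)<.09];m=H.mean(0);w=np.linalg.svd(H-m)[2][0];w*=np.sign(w[2]);t=(H-m)@w
print("handle pts",len(H),m.round(4),w.round(3),np.percentile(t,[1,99]).round(4),"lean",np.degrees(np.arccos(w[2])),"yaw",np.degrees(np.arctan2(-w[1],-w[0])),H.min(0),H.max(0))
# end (top) face
e=ok&(X[:,2]>.155);print("top pts",e.sum(),X[e].mean(0).round(4),X[e].min(0).round(4),X[e].max(0).round(4))
# per-row centre in y of handle pixels
for r0 in range(60,140,10):
    q=[i for i in range(280,350) if col[r0,i].max()<75 and C[r0,i,2]>.075]
    if q: print(r0,q[0],q[-1],C[r0,q[0]].round(4),C[r0,q[-1]].round(4))
for r0 in (40,43,45,48,52,56): print(r0,[(i,*C[r0,i].round(3)) for i in range(308,336,4)])
E
```

```text
handle pts 782 [ 0.5669 -0.2059  0.1311] [-0.576  0.016  0.817] [-0.0515  0.0429] lean 35.20528088068361 yaw -1.5484087778808802 [ 0.53817433 -0.21268967  0.08752384] [ 0.5972199  -0.19876011  0.16673032]
top pts 347 [ 0.5411 -0.2053  0.1629] [ 0.5312 -0.2121  0.1551] [ 0.5511 -0.1984  0.1689]
70 308 318 [ 0.594  -0.2005  0.0913] [ 0.5933 -0.2108  0.0944]
80 308 320 [ 0.5831 -0.2005  0.107 ] [ 0.5826 -0.2124  0.1083]
90 308 320 [ 0.5729 -0.2006  0.1218] [ 0.5725 -0.212   0.1213]
100 307 320 [ 0.5634 -0.1997  0.1359] [ 0.563  -0.2117  0.1363]
110 307 320 [ 0.5545 -0.1997  0.1477] [ 0.5541 -0.2114  0.148 ]
120 307 320 [ 0.5462 -0.1998  0.1611] [ 0.5457 -0.2111  0.1609]
40 [(308, np.float64(0.637), np.float64(-0.2), np.float64(0.011)), (312, np.float64(0.636), np.float64(-0.205), np.float64(0.01)), (316, np.float64(0.636), np.float64(-0.21), np.float64(0.011)), (320, np.float64(0.636), np.float64(-0.214), np.float64(0.009)), (324, np.float64(0.636), np.float64(-0.219), np.float64(0.011)), (328, np.float64(0.636), np.float64(-0.224), np.float64(0.01)), (332, np.float64(0.636), np.float64
[... 1612 characters left out ...]
4(0.623), np.float64(-0.214), np.float64(0.009)), (324, np.float64(0.622), np.float64(-0.219), np.float64(0.01)), (328, np.float64(0.622), np.float64(-0.224), np.float64(0.011)), (332, np.float64(0.622), np.float64(-0.229), np.float64(0.01))]
56 [(308, np.float64(0.618), np.float64(-0.199), np.float64(0.011)), (312, np.float64(0.618), np.float64(-0.204), np.float64(0.009)), (316, np.float64(0.612), np.float64(-0.209), np.float64(0.058)), (320, np.float64(0.618), np.float64(-0.214), np.float64(0.01)), (324, np.float64(0.618), np.float64(-0.219), np.float64(0.009)), (328, np.float64(0.617), np.float64(-0.224), np.float64(0.011)), (332, np.float64(0.617), np.float64(-0.229), np.float64(0.011))]
```

```bash
cat >> h.py <<'E'
def tool(yaw,sgn=-1,tilt=0):
    "tool down, jaw axis = sgn*y of frame yawed; tilt: tool tip swings outward (+x of frame)"
    a=np.radians(tilt);x=np.array([np.sin(a),0,-np.cos(a)]);y=np.array([0,sgn,0.])
    return R.from_euler('z',yaw,degrees=True)*R.from_matrix(np.c_[x,y,np.cross(x,y)])
E
python3 - <<'E'
from h import *
print(*rows([.5546,-.206,.20],tool(-2)));print(*rows([.5546,-.206,.137],tool(-2)))
E
```

```text
[ 0.922 -0.016 -0.424] [ 0.005 -0.005  0.003]
[ 1.342 -0.015 -0.423] [ 0.005 -0.005  0.003]
```

send_rows --plan '[[[0.15,0,-0.1],[0,0,0]],[[0.35,0,-0.25],[0,0,0]],[[0.6,-0.01,-0.38],[0,0,0]],[[0.8,-0.016,-0.424],[0.005,-0.005,0]],[[0.92,-0.016,-0.424],[0.005,-0.005,0.003]]]' --jaw 0.0 --force 60

```text
time_s: 5.7
tcp_pos: [0.555, -0.2049, 0.1982]
eef_rot: [-13.6, 89.9, 164.4]
contact_force: [-0.6, 0.7, -0.1]
gripper_width: 0.0534
```

send_rows --plan '[[[0.1,0,0],[0,0,0]],[[0.2,0,0],[0,0,0]],[[0.3,0,0],[0,0,0]],[[0.42,0,0],[0,0,0]],[[0.42,0,0],[0,0,0]]]'

```text
time_s: 6.2
tcp_pos: [0.554, -0.2038, 0.1338]
eef_rot: [-11.5, 89.7, 166.6]
contact_force: [0.3, 0.9, 0.5]
gripper_width: 0.0439
```

```bash
python3 - <<'E'
from h import *
print(*rows([.5546,-.206,.137],tool(-2)), r.get_state()["gripper_width"])
E
```

```text
[-0.021  0.015 -0.004] [0.003 0.006 0.001] 0.0438630323221054
```

send_rows --plan '[[[-0.02,0.015,0],[0,0.006,0]],[[-0.02,0.015,0],[0,0.006,0]],[[-0.02,0.015,0],[0,0.006,0]],[[-0.02,0.015,0],[0,0.006,0]],[[-0.02,0.015,0],[0,0.006,0]]]' --jaw -1 --force 60

```text
time_s: 6.7
tcp_pos: [0.5542, -0.2061, 0.1375]
eef_rot: [-138.5, 89.9, 39.7]
contact_force: [-0.7, 0.4, 3.7]
gripper_width: 0.0137
```

send_rows --plan '[[[0,0,0],[0,0,0]],[[0,0,0],[0,0,0]],[[-0.07,0,0],[0,0,0]],[[-0.14,0,0],[0,0,0]],[[-0.2,0,0],[0,0,0]]]'

```text
time_s: 7.2
tcp_pos: [0.5545, -0.2062, 0.1688]
eef_rot: [-158.8, 89.9, 19.3]
contact_force: [-0.0, 0.1, -0.6]
gripper_width: 0.0139
```

send_rows --plan '[[[-0.2,0,0],[0,0,0]],[[-0.4,0,0],[0,0,0]],[[-0.6,0,0],[0,0,0]],[[-0.8,0,0],[0,0,0]],[[-1,0,0],[0,0,0]]]'

```text
time_s: 7.7
tcp_pos: [0.5539, -0.2062, 0.3212]
eef_rot: [-165.5, 89.8, 12.6]
contact_force: [1.0, 0.4, -0.1]
gripper_width: 0.0138
```

```bash
python3 - <<'E'
from h import *
s=r.get_state();print(s["gripper_width"],s["contact_force"])
A=R.from_euler('xyz',s["eef_rot"],degrees=True)
p=r.capture("wrist");C=cloud(p);save(p,"w2",s=1.25);np.savez("w2",**{k:p[k] for k in("color","range_z","mtx","k1","pose")})
X=A.inv().apply(C.reshape(-1,3)-s["tcp_pos"]).reshape(C.shape)
# points near expected pick in tool frame: x ahead 0..0.15, |y|<.03
m=(p["range_z"]>0)&(X[...,0]>.03)&(X[...,0]<.14)&(abs(X[...,1])<.03)&(X[...,2]<.02)&(X[...,2]>-.15)
Y=X[m];print(len(Y))
for lo in np.arange(.03,.14,.01):
    q=Y[(Y[:,0]>=lo)&(Y[:,0]<lo+.01)]
    if len(q): print(round(lo,2),len(q),q.mean(0).round(4),q.min(0).round(3),q.max(0).round(3))
q=p["color"][0:200,220:420][...,::-1];cv2.imwrite("pics/w2.png",cv2.resize(q,(600,600),interpolation=cv2.INTER_CUBIC))
E
```

```text
0.013823988507214965 [ 0.96376404  0.36244545 -0.13746778]
1489
0.03 478 [ 0.035  -0.0005 -0.0332] [ 0.03  -0.007 -0.038] [ 0.04   0.006 -0.028]
0.04 415 [ 0.0449 -0.0005 -0.0402] [ 0.04  -0.008 -0.045] [ 0.05   0.006 -0.035]
0.05 58 [ 0.0522 -0.0009 -0.044 ] [ 0.05  -0.007 -0.045] [ 0.06   0.006 -0.042]
0.06 108 [ 0.0648 -0.0004 -0.0478] [ 0.06  -0.002 -0.052] [ 0.07   0.002 -0.044]
0.07 84 [ 0.0747 -0.0006 -0.0547] [ 0.07  -0.002 -0.058] [ 0.08   0.001 -0.051]
0.08 84 [ 0.085  -0.0007 -0.0615] [ 0.08  -0.003 -0.066] [ 0.09   0.001 -0.057]
0.09 77 [ 0.0949 -0.0006 -0.0684] [ 0.09  -0.003 -0.073] [ 0.1    0.001 -0.064]
0.1 185 [ 0.1033  0.0079 -0.0736] [ 0.1   -0.003 -0.075] [ 0.106  0.018 -0.071]
```

View pics/w2.png

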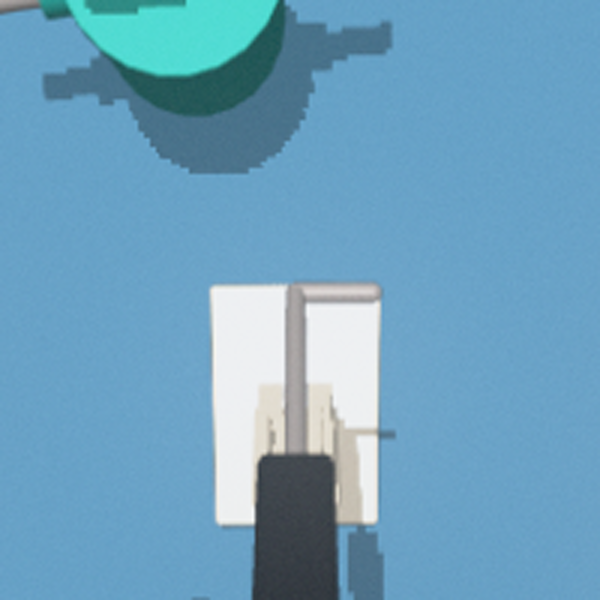

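The crop shows the pick held, with its prong at (300–380, 293) pointing to world −y, as the loop needs. Next I'll go above the stand and look.

send_rows --plan '[[[-0.06,-0.15,0.04],[0,0,0]],[[-0.12,-0.35,0.08],[0,0,0]],[[-0.18,-0.55,0.12],[0,0,0]],[[-0.24,-0.75,0.16],[0,0,0]],[[-0.28,-0.95,0.2],[0,0,0]]]'

```text
time_s: 8.25
tcp_pos: [0.5295, -0.0627, 0.3699]
eef_rot: [173.7, 89.3, -8.2]
contact_force: [0.7, 0.9, -0.7]
gripper_width: 0.0136
```

send_rows --plan '[[[0,-0.2,0.04],[0,0,0]],[[0,-0.4,0.08],[0,0,0]],[[0,-0.6,0.1],[0,0,0]],[[0,-0.7,0.13],[0,0,0]],[[0,-0.7,0.13],[0,0,0]]]'

```text
time_s: 8.75
tcp_pos: [0.5129, 0.0444, 0.3703]
eef_rot: [177.6, 89.3, -4.1]
contact_force: [-0.1, 0.5, -1.1]
gripper_width: 0.0134
```

```bash
python3 - <<'E'
from h import *
s=r.get_state();print(s["tcp_pos"],s["joints"].round(1) if hasattr(s["joints"],'round') else s["joints"])
p=r.capture("wrist");C=cloud(p);np.savez("w3",**{k:p[k] for k in("color","range_z","mtx","k1","pose")})
for t in("ring_loop","canister_bar","canister","stand","pipe_end"):
    for d in r.trace(p,t)[:1]:
        X=C[d["mask"]&(p["range_z"]>0)];rc=cv2.minAreaRect((X[:,:2]*1000).astype(np.float32))
        print(t,round(d["score"],2),d["uv"],len(X),np.median(X,0).round(3),[np.round(a,1) for a in rc],X.min(0).round(3),X.max(0).round(3))
st=np.array([.594,.022,0]);Q=R.from_euler('z',-3.3,degrees=True)
for n,l in(("seat",[0,.066,.1355]),("pipe",[-.014,.087,.215]),("bar",[0,0,.171]),("lid",[0,0,.135])): print(n,(st+Q.apply(l)).round(4),proj(p,st+Q.apply(l)).round(0))
save(p,"w3",s=1.25)
E
```

```text
[0.51287196 0.04440817 0.37025959] [ 27.1   1.4  -7.5   0.4 -80.4  61.1]
ring_loop 0.65 [293.5, 76.1] 16794 [0.617 0.075 0.012] [array([613.1,  54.5]), array([241.6, 214.2]), np.float64(87.1)] [ 0.501 -0.067 -0.003] [0.725 0.176 0.321]
canister_bar 0.92 [525.0, 310.8] 1518 [ 0.306 -0.237  0.082] [array([ 386.9, -138.7]), array([400.6,  48.8]), np.float64(49.4)] [ 0.269 -0.303 -0.   ] [ 0.536 -0.002  0.434]
canister 0.77 [338.4, 95.6] 4665 [0.595 0.022 0.135] [array([598.8,  24.6]), array([ 94.8, 111.4]), np.float64(32.1)] [ 0.558 -0.044  0.011] [0.65  0.088 0.282]
stand 0.95 [296.2, 73.0] 16571 [0.617 0.075 0.012] [array([613.5,  58.2]), array([241.7, 211.5]), np.float64(86.1)] [ 0.501 -0.066 -0.001] [0.726 0.172 0.32 ]
pipe_end 0.56 [294.2, 76.3] 17088 [0.617 0.075 0.012] [array([610.5,  55.2]), array([245.6, 210.7]), np.float64(85.5)] [ 0.5   -0.068 -0.003] [0.725 0.176 0.325]
seat [0.5978 0.0879 0.1355] [[274.  94.]]
pipe [0.585  0.1097 0.215 ] [[236. 107.]]
bar [0.594 0.022 0.171] [[340.  94.]]
lid [0.594 0.022 0.135] [[338.  96.]]
```

View pics/w3.png

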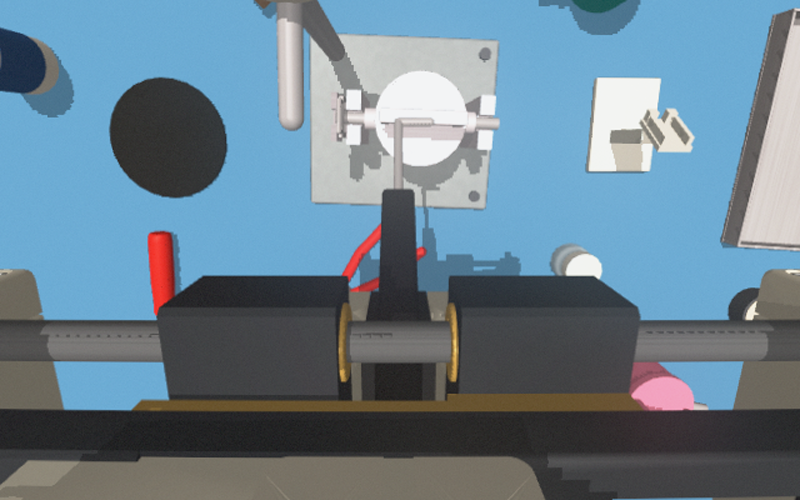

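The view shows the loop at (340,118), the pipe end at (290,128), the bar at (425,122) and the hook at (400,122) above the canister. The predicted seat pixel (274,94 unscaled) agrees with the picture.

```bash
python3 - <<'E'
from h import *
p=np.load("w3.npz");C=cloud(p);X=C.reshape(-1,3);ok=p["range_z"].reshape(-1)>0
def st(n,m):
    m=m&ok;Y=X[m]
    if len(Y)<5: print(n,len(Y));return
    rc=cv2.minAreaRect((Y[:,:2]*1000).astype(np.float32));print(n,len(Y),Y.mean(0).round(4),[np.round(a,1) for a in rc],Y.min(0).round(4),Y.max(0).round(4))
    return Y
near=lambda c,d:(abs(X[:,0]-c[0])<d[0])&(abs(X[:,1]-c[1])<d[1])
L=st("loop",near((.598,.088),(.022,.012))&(X[:,2]>.128)&(X[:,2]<.16))
st("loop top",near((.598,.088),(.022,.012))&(X[:,2]>.139)&(X[:,2]<.16))
st("bar",near((.594,.022),(.02,.045))&(X[:,2]>.165)&(X[:,2]<.2))
st("base",near((.594,.03),(.13,.13))&(X[:,2]>.006)&(X[:,2]<.017))
st("arm+",near((.594,.078),(.035,.007))&(X[:,2]>.118)&(X[:,2]<.13))
st("arm-",near((.594,-.034),(.035,.007))&(X[:,2]>.118)&(X[:,2]<.13))
st("lid",near((.594,.022),(.045,.045))&(X[:,2]>.128)&(X[:,2]<.142))
st("pipe",near((.60,.11),(.05,.02))&(X[:,2]>.20)&(X[:,2]<.23))
st("mat",near((.59,.3),(.08,.08))&(X[:,2]>-.001)&(X[:,2]<.012)&(p["color"].reshape(-1,3).max(1)<50))
q=p["color"][60:130,240:310][...,::-1]
C2=C[84:106:2,262:284:2]
print((C2[...,2]*1000).round().astype(int))
E
```

```text
loop 191 [0.5989 0.0893 0.1392] [array([598.7,  89.7]), array([ 3.7, 33. ]), np.float64(86.0)] [0.5823 0.0869 0.1285] [0.6152 0.0923 0.1467]
loop top 119 [0.5992 0.0896 0.1445] [array([599. ,  89.7]), array([ 3.7, 27.9]), np.float64(86.1)] [0.5851 0.087  0.1391] [0.613  0.0921 0.1467]
bar 701 [0.5949 0.0225 0.1788] [array([594.6,  23.6]), array([63.9, 10.2]), np.float64(86.1)] [ 0.5877 -0.0083  0.1655] [0.601  0.0558 0.1816]
base 12390 [0.5988 0.0448 0.012 ] [array([573.8,  39.9]), array([201.4, 224.8]), np.float64(86.4)] [ 0.4642 -0.0658  0.0061] [0.6893 0.143  0.017 ]
arm+ 451 [0.5999 0.0788 0.1238] [array([598.6,  78. ]), array([13.9, 43.9]), np.float64(89.7)] [0.5767 0.0711 0.1181] [0.6206 0.085  0.1273]
arm- 441 [ 0.5924 -0.033   0.1237] [array([591.1, -33.9]), array([13.7, 44. ]), np.float64(89.9)] [ 0.569  -0.0408  0.1181] [ 0.6131 -0.027   0.1272]
lid 3308 [0.5964 0.0231 0.1351] [array([594.8,  24. ]), array([74.2, 74.1]), np.float64(88.2)] [ 0.5576 -0.0129  0.1325] [0.6319 0.0612 0.1399]
pipe 1762 [0.62   0.1083 0.2211] [array([618.8, 109.6]), array([16.3, 63.6]), np.float64(85.9)] [0.587  0.0996 0.2129] [0.65   0.1186 0.2252]
mat 866 [0.5841 0.3271 0.0039] [array([581.4, 311. ]), array([123.2, 101.4]), np.float64(44.2)] [0.526  0.2596 0.0011] [0.6516 0.3647 0.0069]
[[ 12  11 125 124 145 144 129 125 125 124 124]
 [ 11  13 125 125 144 144 131 126 123 126 125]
 [ 10  13  13 111 145 144 130 113 115 116 117]
 [ 14  12  13 110 146 144 131 117 118 118 118]
 [ 12  13  11 119 145 145 131 119 121 119 120]
 [ 12  13  11 119 145 143 131 120 120 119 120]
 [ 14  13  10 118 145 145 130 118 121 119 120]
 [ 12  13  12 112 143 143 130 118 118 117 118]
 [ 13  13 124 125 146 144 131 110 110 111 110]
 [ 12  12 125 125 145 143 130 126 125 126 125]
 [ 13  12 125 124 145 146 130 127 126 125 125]]
```

```bash
cat >> h.py <<'E'
ST=np.array([.5944,.0238,0]);SY=-4.
HK=np.array([.1045,-.0007,-.0735])
def hook_to(l,tilt=0,yaw=SY):
    "rows so that the hook corner comes to stand-local point l (m)"
    T=tool(yaw,-1,tilt);w=ST+R.from_euler('z',SY,degrees=True).apply(l)
    return rows(w-T.apply(HK),T)
def hook():
    s=r.get_state();A=R.from_euler('xyz',s["eef_rot"],degrees=True)
    return R.from_euler('z',-SY,degrees=True).apply(np.array(s["tcp_pos"])+A.apply(HK)-ST).round(4)
E
python3 - <<'E'
from h import *
print(hook())
for l in ([-.1,.02,.265],[-.1,.095,.25],[-.1,.095,.136]): print(l,*hook_to(l))
E
```

```text
[-0.0074  0.0159  0.2661]
[-0.1, 0.02, 0.265] [-0.006 -0.067  0.608] [ 0.046 -0.015 -0.001]
[-0.1, 0.095, 0.25] [ 0.093 -0.566  0.591] [ 0.046 -0.015 -0.001]
[-0.1, 0.095, 0.136] [ 0.853 -0.567  0.6  ] [ 0.046 -0.015 -0.001]
```

send_rows --plan '[[[0,0,0.2],[0.02,0,0]],[[0,-0.1,0.4],[0.046,-0.015,0]],[[0.03,-0.28,0.55],[0.046,-0.015,0]],[[0.06,-0.48,0.59],[0.046,-0.015,0]],[[0.09,-0.566,0.59],[0.046,-0.015,0]]]'

```text
time_s: 9.55
tcp_pos: [0.4274, 0.1309, 0.3554]
eef_rot: [-167.2, 89.9, 8.9]
contact_force: [0.6, 0.4, -0.6]
gripper_width: 0.0137
```

send_rows --plan '[[[0.15,0,0],[0,0,0]],[[0.32,0,0],[0,0,0]],[[0.5,0,0],[0,0,0]],[[0.66,0,0],[0,0,0]],[[0.76,0,0],[0,0,0]]]'

```text
time_s: 10.05
tcp_pos: [0.4273, 0.1299, 0.2394]
eef_rot: [58.5, 89.9, -125.5]
contact_force: [-0.5, 0.0, -0.3]
gripper_width: 0.0135
```

```bash
python3 - <<'E'
from h import *
print(hook(),r.get_state()["contact_force"])
for l in ([-.02,.094,.1355],[0,.09,.1355]): print(l,*hook_to(l))
E
```

```text
[-0.1007  0.0947  0.1349] [-0.4824397   0.04058299 -0.31502566]
[-0.02, 0.094, 0.1355] [-0.004  0.006 -0.538] [-0.     0.001 -0.002]
[0, 0.09, 0.1355] [-0.004  0.032 -0.671] [-0.     0.001 -0.002]
```

send_rows --plan '[[[0,0,-0.1],[0,0,0]],[[0,0,-0.23],[0,0,0]],[[-0.004,0.01,-0.36],[0,0,0]],[[-0.004,0.02,-0.49],[0,0,0]],[[-0.004,0.02,-0.61],[0,0,0]]]'

```text
time_s: 10.55
tcp_pos: [0.5208, 0.1197, 0.2405]
eef_rot: [90.7, 89.9, -93.4]
contact_force: [0.8, -0.7, -0.4]
gripper_width: 0.0136
```

```bash
python3 - <<'E'
from h import *
print(hook(),r.get_state()["contact_force"]);p=r.capture("wrist");C=cloud(p);np.savez("w4",**{k:p[k] for k in("color","range_z","mtx","k1","pose")})
im=p["color"][0:200,200:420][...,::-1];cv2.imwrite("pics/w4.png",cv2.resize(im,(660,600),interpolation=cv2.INTER_CUBIC))
Q=R.from_euler('z',-SY,degrees=True)
X=Q.apply(C.reshape(-1,3)-ST);ok=p["range_z"].reshape(-1)>0
def st(n,a,b):
    m=ok&np.all((X>np.array(a))&(X<np.array(b)),1);Y=X[m];print(n,len(Y),*( (Y.mean(0).round(4),Y.min(0).round(4),Y.max(0).round(4)) if len(Y) else ()))
st("looptop",(-.025,.055,.139),(.025,.071,.16))
st("prong",(-.03,.0725,.128),(.02,.11,.142));st("pronghalf",(-.03,.075,.128),(.02,.084,.142))
st("shank",(-.05,.08,.15),(.0,.11,.17))
E
```

```text
[-0.0066  0.091   0.136 ] [ 0.82501691 -0.71543549 -0.35483398]
looptop 284 [0.0005 0.0663 0.1445] [-0.0133  0.0641  0.1406] [0.0136 0.0682 0.1468]
prong 16 [-0.0068  0.0737  0.1368] [-0.0081  0.0729  0.1351] [-0.0049  0.075   0.1381]
pronghalf 0
shank 173 [-0.0219  0.091   0.1605] [-0.0299  0.0887  0.1501] [-0.0145  0.0929  0.17  ]
```

View pics/w4.png

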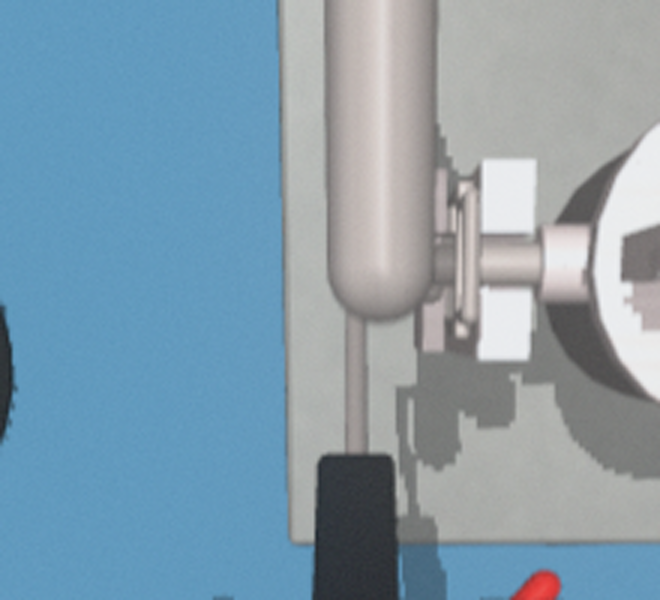

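The pipe hides most of the prong. Its tip, visible at (425,290), measures 8 mm outside the loop at (467,260) and at the right height. Inserting now.

send_rows --plan '[[[0,0,-0.045],[0,0,0]],[[0,0.03,-0.045],[0,0,0]],[[0,0.06,-0.045],[0,0,0]],[[0,0.09,-0.045],[0,0,0]],[[0,0.12,-0.045],[0,0,0]]]'

```text
time_s: 11.1
tcp_pos: [0.5281, 0.101, 0.2406]
eef_rot: [120.9, 89.9, -63.1]
contact_force: [0.2, 0.3, -1.5]
gripper_width: 0.0137
```

```bash
python3 - <<'E'
from h import *
s=r.get_state();print(hook(),s["contact_force"]);print(*hook_to([0,.073,.1355]),*hook_to([0,.073,.16]))
E
```

```text
[0.0021 0.0729 0.1361] [ 0.19994549  0.34536096 -1.47090514]
[0.004 0.001 0.013] [-0.001 -0.001 -0.002] [-0.16   0.001  0.013] [-0.001 -0.001 -0.002]
```

send_rows --plan '[[[-0.02,0,0.01],[0,0,0]],[[-0.04,0,0.01],[0,0,0]],[[-0.06,0,0.01],[0,0,0]],[[-0.08,0,0.01],[0,0,0]],[[-0.1,0,0.01],[0,0,0]]]'

```text
time_s: 11.6
tcp_pos: [0.5265, 0.1013, 0.2556]
eef_rot: [108.4, 89.9, -75.6]
contact_force: [0.1, 0.8, -5.4]
gripper_width: 0.0137
```

```bash
python3 - <<'E'
from h import *
s=r.get_state();print(hook(),s["contact_force"],s["moment"],s["gripper_width"])
p=r.capture("wrist");C=cloud(p);Q=R.from_euler('z',-SY,degrees=True)
X=Q.apply(C.reshape(-1,3)-ST);ok=p["range_z"].reshape(-1)>0
def st(n,a,b):
    m=ok&np.all((X>np.array(a))&(X<np.array(b)),1);Y=X[m];print(n,len(Y),*( (Y.mean(0).round(4),Y.min(0).round(4),Y.max(0).round(4)) if len(Y) else ()))
st("looptop",(-.025,.055,.139),(.025,.069,.18))
for z in(.16,.17,.18,.19): st("shank",(-.08,.06,z),(.0,.09,z+.01))
A=R.from_euler('xyz',s["eef_rot"],degrees=True)
im=p["color"][0:200,240:440][...,::-1];cv2.imwrite("pics/w5.png",cv2.resize(im,(600,600),interpolation=cv2.INTER_CUBIC))
E
```

```text
[0.0004 0.073  0.1512] [ 0.14217704  0.82712268 -5.40625702] [-0.01400867  0.40435825 -0.04306549] 0.013729736922306151
looptop 433 [-0.      0.0653  0.1518] [-0.0166  0.055   0.139 ] [0.0171 0.069  0.1573]
shank 79 [-0.0082  0.073   0.165 ] [-0.0123  0.071   0.1602] [-0.0043  0.0749  0.1699]
shank 80 [-0.0149  0.073   0.175 ] [-0.0185  0.0711  0.17  ] [-0.0116  0.0749  0.1799]
shank 104 [-0.0219  0.0728  0.1851] [-0.0264  0.0706  0.1801] [-0.0178  0.0748  0.19  ]
shank 66 [-0.0273  0.0728  0.1932] [-0.0293  0.0708  0.19  ] [-0.0247  0.0748  0.1973]
```

send_rows --plan '[[[-0.03,0,0],[0,0,0]],[[-0.06,0,0],[0,0,0]],[[-0.09,0,0],[0,0,0]],[[-0.12,0,0],[0,0,0]],[[-0.15,0,0],[0,0,0]]]'

```text
time_s: 12.15
tcp_pos: [0.5275, 0.1015, 0.2802]
eef_rot: [164.7, 89.8, -19.3]
contact_force: [0.1, -0.2, -1.0]
gripper_width: 0.0137
```

```bash
python3 - <<'E'
from h import *
s=r.get_state();print(hook(),s["contact_force"],s["moment"],s["gripper_width"])
p=r.capture("wrist");C=cloud(p);Q=R.from_euler('z',-SY,degrees=True)
X=Q.apply(C.reshape(-1,3)-ST);ok=p["range_z"].reshape(-1)>0
def st(n,a,b):
    m=ok&np.all((X>np.array(a))&(X<np.array(b)),1);Y=X[m];print(n,len(Y),*( (Y.mean(0).round(4),Y.min(0).round(4),Y.max(0).round(4)) if len(Y) else ()))
st("looptop",(-.025,.055,.139),(.025,.07,.19));st("old",(-.025,.055,.1275),(.025,.07,.15))
im=p["color"][0:200,240:440][...,::-1];cv2.imwrite("pics/w5.png",cv2.resize(im,(600,600),interpolation=cv2.INTER_CUBIC))
E
```

```text
[0.0018 0.0734 0.1759] [ 0.08695657 -0.20393286 -1.00296848] [-0.02334404  0.07322413  0.02141315] 0.013737605274480185
looptop 478 [0.0017 0.0662 0.1752] [-0.0181  0.0554  0.1394] [0.0194 0.0698 0.1839]
old 18 [-0.0012  0.0692  0.1441] [-0.0181  0.0666  0.1366] [0.0125 0.0697 0.1496]
```

View pics/w5.png

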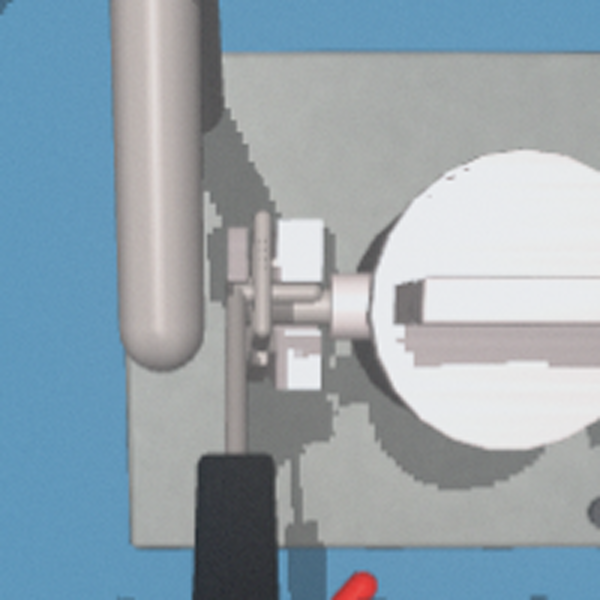

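The ring is now 39 mm up and hangs on the prong at (262,270). I'll raise it further, then back off toward the robot.

send_rows --plan '[[[-0.03,0,0],[0,0,0]],[[-0.07,0,0],[0,0,0]],[[-0.11,0,0],[0,0,0]],[[-0.15,0,0],[0,0,0]],[[-0.18,0,0],[0,0,0]]]'

```text
time_s: 12.7
tcp_pos: [0.5278, 0.1016, 0.3086]
eef_rot: [175.4, 89.7, -8.6]
contact_force: [-0.1, -0.2, -1.2]
gripper_width: 0.0137
```

send_rows --plan '[[[0,0,0.03],[0,0,0]],[[0,0,0.08],[0,0,0]],[[0,0,0.15],[0,0,0]],[[0,0,0.23],[0,0,0]],[[0,0,0.31],[0,0,0]]]'

```text
time_s: 13.2
tcp_pos: [0.48, 0.1048, 0.3082]
eef_rot: [174.1, 89.7, -9.9]
contact_force: [-0.2, -0.9, -0.7]
gripper_width: 0.0134
```

send_rows --plan '[[[0,0,0.08],[0,0,0.05]],[[0,0,0.16],[0,0,0.12]],[[0,0,0.24],[0,0,0.2]],[[0,0,0.31],[0,0,0.28]],[[0,0,0.35],[0,0,0.33]]]'

```text
time_s: 13.7
tcp_pos: [0.4263, 0.1085, 0.3081]
eef_rot: [91.2, 75.0, -92.7]
contact_force: [0.1, 0.5, -0.7]
gripper_width: 0.0135
```

```bash
python3 - <<'E'
from h import *
s=r.get_state();print(hook(),s["contact_force"],s["moment"],s["joints"])
p=r.capture("wrist");C=cloud(p);save(p,"w6",(200,0,440,200),2.5)
A=R.from_euler('xyz',s["eef_rot"],degrees=True)
X=A.inv().apply(C.reshape(-1,3)-s["tcp_pos"]);ok=p["range_z"].reshape(-1)>0
m=ok&(abs(X[:,1]-.012)<.025)&(X[:,0]>.085)&(X[:,0]<.17)&(abs(X[:,2]+.073)<.03);Y=X[m];print(len(Y),Y.min(0).round(3),Y.max(0).round(3))
T=np.array([.566,-.433,0]);Q=R.from_euler('z',-5.7,degrees=True)
# tray from top view
q=r.capture("top")
for d in r.trace(q,"tray_in")[:1]:
    D=cloud(q);mm=d["mask"]&(q["range_z"]>0);Z=D[mm];f=Z[Z[:,2]<.012];w=Z[Z[:,2]>.02]
    for a in(Z,f,w): print([np.round(k,1) for k in cv2.minAreaRect((a[:,:2]*1000).astype(np.float32))])
E
```

```text
[-0.0995  0.0465  0.2074] [ 0.08401861  0.51737871 -0.72379485] [ 1.02823583 -0.07777399 -0.01493904] [ 48.49022345  -0.48234691 -22.61693344   9.47225439 -79.79896699
  34.88258248]
843 [ 0.085 -0.005 -0.092] [ 0.147  0.019 -0.055]
[array([603.4,  36. ]), array([201.3, 218.3]), np.float64(87.1)]
[array([608. ,  36.4]), array([202.6, 207.4]), np.float64(86.4)]
[array([586.4,  37.7]), array([188.1, 184.3]), np.float64(86.8)]
```

View pics/w6.png

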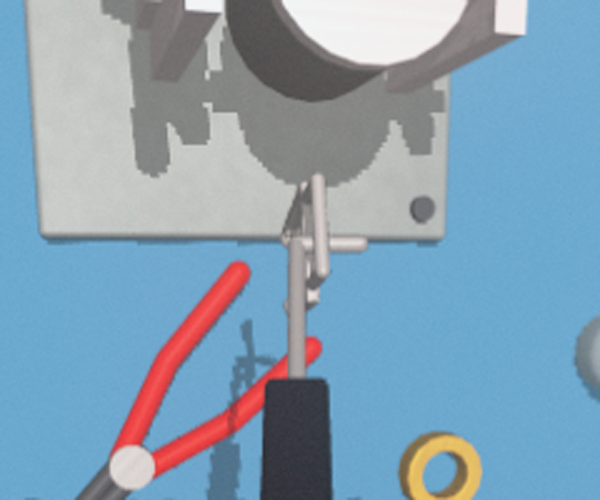

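The ring hangs safely against the shank at (318,240). Carrying it to the tray.

send_rows --plan '[[[-0.01,0.12,0],[0,0,0]],[[-0.03,0.3,-0.03],[0,0,0]],[[-0.05,0.5,-0.06],[0,0,0]],[[-0.06,0.7,-0.1],[0,0,0]],[[-0.064,0.9,-0.14],[0,0,0]]]'

```text
time_s: 14.35
tcp_pos: [0.4388, -0.0222, 0.3529]
eef_rot: [91.4, 75.3, -92.5]
contact_force: [0.8, 0.4, -0.6]
gripper_width: 0.0134
```

send_rows --plan '[[[0.05,0.2,-0.04],[0,0,0]],[[0.1,0.4,-0.08],[0,0,0]],[[0.15,0.6,-0.14],[0,0,0]],[[0.2,0.8,-0.2],[0,0,0]],[[0.25,1,-0.25],[0,0,0]]]'

```text
time_s: 14.85
tcp_pos: [0.4651, -0.1813, 0.3558]
eef_rot: [91.8, 75.3, -92.2]
contact_force: [1.1, -0.2, -1.1]
gripper_width: 0.0138
```

send_rows --plan '[[[0.05,0.2,-0.07],[0,0,0]],[[0.1,0.4,-0.14],[0,0,0]],[[0.15,0.6,-0.21],[0,0,0]],[[0.2,0.8,-0.28],[0,0,0]],[[0.25,0.95,-0.34],[0,0,0]]]'

```text
time_s: 15.35
tcp_pos: [0.505, -0.3347, 0.3569]
eef_rot: [92.1, 75.3, -92.0]
contact_force: [0.1, 0.3, -0.9]
gripper_width: 0.0136
```

```bash
python3 - <<'E'
from h import *
s=r.get_state();print(s["tcp_pos"],s["contact_force"],s["joints"])
T=tool(-5.7);print(*rows([.540,-.430,.36],T)); T=tool(-5.7,-1,30);print(*rows([.53,-.430,.25],T))
E
```

```text
[ 0.50502248 -0.33468493  0.35689541] [ 0.14436387  0.29523719 -0.92648366] [ -6.46006557   7.16583371 -10.43864069  15.44531743 -71.85883703
  87.57040526]
[ 0.139  0.602 -0.278] [ 0.035 -0.017 -0.326]
[ 0.849  0.42  -0.204] [ 0.119  0.646 -0.31 ]
```

send_rows --plan '[[[0.05,0.15,-0.05],[0.02,0.1,-0.06]],[[0.2,0.27,-0.1],[0.05,0.23,-0.12]],[[0.4,0.36,-0.14],[0.08,0.38,-0.2]],[[0.6,0.4,-0.16],[0.1,0.52,-0.27]],[[0.8,0.41,-0.15],[0.119,0.646,-0.31]]]'

```text
time_s: 15.85
tcp_pos: [0.521, -0.4287, 0.2577]
eef_rot: [179.8, 59.6, -6.0]
contact_force: [-0.1, -0.9, -2.1]
gripper_width: 0.0137
```

```bash
python3 - <<'E'
from h import *
s=r.get_state();print(s["tcp_pos"],s["contact_force"],s["joints"])
T=tool(-5.7,-1,30)
for z in(.15,.10,.062): print(*rows([.52,-.428,z],T))
p=r.capture("wrist");C=cloud(p);save(p,"w7",(120,0,520,300),1.6)
A=R.from_euler('xyz',s["eef_rot"],degrees=True)
X=A.inv().apply(C.reshape(-1,3)-s["tcp_pos"]);ok=p["range_z"].reshape(-1)>0
m=ok&(abs(X[:,1])<.0035)&(X[:,0]>.06)&(X[:,0]<.098)&(abs(X[:,2]+.06)<.03);Y=X[m];print("shank",len(Y),np.polyfit(Y[:,0],Y[:,2],1),Y.mean(0))
W=C[ok.reshape(400,640)];m=(W[:,2]>.022)&(W[:,2]<.034)&(abs(W[:,0]-.566)<.16)&(abs(W[:,1]+.433)<.11);print("rim",m.sum(),[np.round(k,1) for k in cv2.minAreaRect((W[m][:,:2]*1000).astype(np.float32))])
E
```

```text
[ 0.52104064 -0.42866412  0.25772099] [-0.09442113 -0.93053307 -2.07787261] [-30.28798208   8.73553315 -12.80698302 -18.22160233 -41.78882045
 125.24707237]
[ 0.616 -0.005  0.37 ] [-0.002 -0.009 -0.003]
[ 0.903 -0.005  0.538] [-0.002 -0.009 -0.003]
[ 1.122 -0.006  0.667] [-0.002 -0.009 -0.003]
shank 341 [-0.69395439 -0.00261628] [ 0.07802017 -0.00036131 -0.05675872]
rim 1029 [array([ 643.8, -438.5]), array([160.4,  99.4]), np.float64(84.2)]
```

View pics/w7.png

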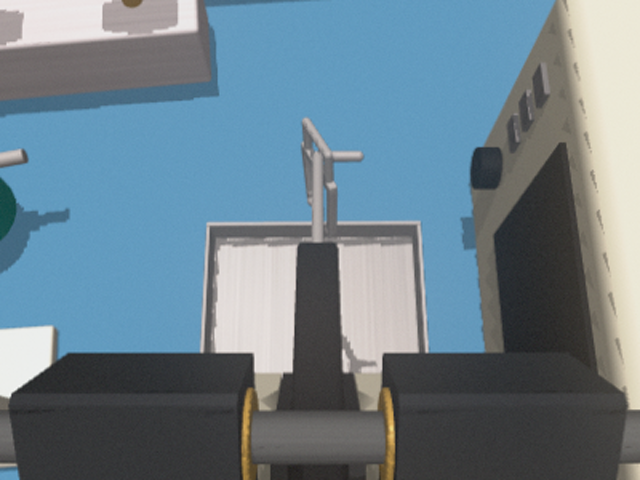

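The ring is still on the hook at (318,190), above the tray, whose far wall is at (315,228). Lowering.

```bash
python3 - <<'E'
from h import *
T=tool(-5.7,-1,30)
for z in(.16,.115,.066): print(*rows([.5035,-.418,z],T))
E
```

```text
[ 0.468 -0.043  0.391] [-0.008 -0.008  0.006]
[ 0.726 -0.041  0.543] [-0.008 -0.008  0.006]
[ 1.008 -0.039  0.708] [-0.008 -0.008  0.006]
```

send_rows --plan '[[[0.1,-0.02,0.1],[0,0,0]],[[0.25,-0.03,0.22],[0,0,0]],[[0.4,-0.04,0.34],[0,0,0]],[[0.56,-0.042,0.45],[0,0,0]],[[0.72,-0.041,0.54],[0,0,0]]]'

```text
time_s: 16.4
tcp_pos: [0.5021, -0.4189, 0.1159]
eef_rot: [-179.3, 59.6, -5.4]
contact_force: [0.2, 0.2, 0.2]
gripper_width: 0.0135
```

send_rows --plan '[[[0.05,0,0.03],[0,0,0]],[[0.1,0,0.06],[0,0,0]],[[0.16,0,0.09],[0,0,0]],[[0.22,0,0.127],[0,0,0]],[[0.26,0,0.15],[0,0,0]]]'

```text
time_s: 16.9
tcp_pos: [0.5025, -0.4186, 0.0705]
eef_rot: [-179.3, 59.6, -5.4]
contact_force: [-0.9, -0.5, -1.0]
gripper_width: 0.0135
```

```bash
python3 - <<'E'
from h import *
s=r.get_state();A=R.from_euler('xyz',s["eef_rot"],degrees=True);print(s["tcp_pos"],s["contact_force"],(s["tcp_pos"]+A.apply(HK)).round(4))
T=tool(-5.7,-1,30);print(*rows([.5035,-.418,.04],T))
E
```

```text
[ 0.50250434 -0.41862768  0.07051067] [-0.85227344 -0.47352163 -1.01754246] [ 0.6183 -0.4297  0.0176]
[ 0.179 -0.004  0.098] [-0.009 -0.01   0.004]
```

send_rows --plan '[[[0.02,0,0.01],[0,0,0]],[[0.04,0,0.02],[0,0,0]],[[0.055,0,0.03],[0,0,0]],[[0.055,0,0.03],[0,0,0]],[[0.055,0,0.03],[0,0,0]]]'

```text
time_s: 17.4
tcp_pos: [0.5034, -0.4188, 0.062]
eef_rot: [-179.4, 59.5, -5.4]
contact_force: [-0.6, 1.1, 4.4]
gripper_width: 0.0137
```

send_rows --plan '[[[0.0,0,0.0],[0,0,0]],[[0.04,0,0.02],[0,0,0]],[[0.08,0,0.045],[0,0,0]],[[0.12,0,0.07],[0,0,0]],[[0.15,0,0.085],[0,0,0]]]' --force 3

```text
time_s: 17.9
tcp_pos: [0.5033, -0.4185, 0.0347]
eef_rot: [-179.3, 59.6, -5.4]
contact_force: [-1.1, 0.5, -0.7]
gripper_width: 0.0142
```

```bash
python3 - <<'E'
from h import *
s=r.get_state();A=R.from_euler('xyz',s["eef_rot"],degrees=True);print(s["tcp_pos"],s["contact_force"],(s["tcp_pos"]+A.apply(HK)).round(4),s["gripper_width"])
p=r.capture("wrist");C=cloud(p);save(p,"w8",(120,0,520,300),1.6)
X=A.inv().apply(C.reshape(-1,3)-s["tcp_pos"]);ok=p["range_z"].reshape(-1)>0;W=C.reshape(-1,3)
m=ok&(abs(X[:,1])<.003)&(X[:,0]>.03)&(X[:,0]<.11)&(X[:,2]<-.02)&(X[:,2]>-.14)&(W[:,2]>.009);Y=W[m]
for lo in np.arange(.54,.66,.01):
    q=Y[(Y[:,0]>=lo)&(Y[:,0]<lo+.01)]
    if len(q): print(round(lo,2),len(q),q.mean(0).round(4))
E
```

```text
[ 0.50331707 -0.41849298  0.03469774] [-1.12668635  0.48886817 -0.70956234] [ 0.6191 -0.4295 -0.0182] 0.014210075398564231
0.55 129 [ 0.5572 -0.4242  0.0293]
0.56 196 [ 0.565  -0.4251  0.0276]
0.57 86 [ 0.5763 -0.4257  0.0198]
0.58 113 [ 0.585  -0.4266  0.0172]
0.59 110 [ 0.595  -0.4277  0.0148]
0.6 105 [ 0.6052 -0.4288  0.0123]
0.61 76 [ 0.6145 -0.4295  0.0103]
0.62 4 [ 0.6219 -0.4308  0.0091]
```

View pics/w8.png

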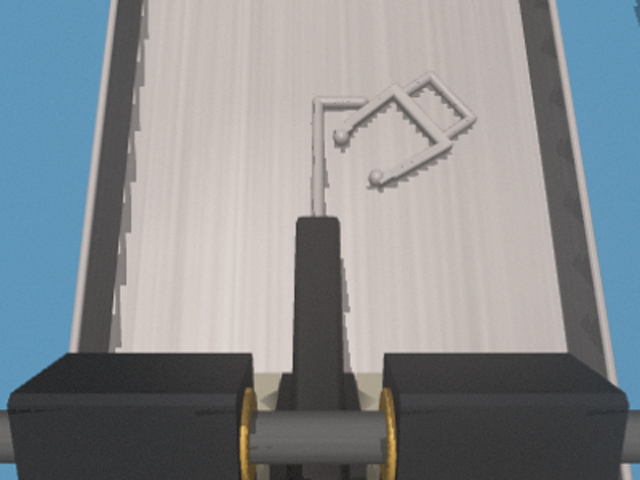

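The pick pivoted down onto the tray floor, with its hook at (318,100). The ring came off beside it in the tray at (410,130). I'll lower a touch, open and lift away.

send_rows --plan '[[[0.02,0,0.01],[0,0,0]],[[0.035,0,0.02],[0,0,0]],[[0.035,0,0.02],[0,0,0]],[[0.035,0,0.02],[0,0,0]],[[0.035,0,0.02],[0,0,0]]]'

```text
time_s: 18.45
tcp_pos: [0.5033, -0.4184, 0.0282]
eef_rot: [-179.3, 59.6, -5.3]
contact_force: [-1.1, 0.5, -1.0]
gripper_width: 0.0142
```

send_rows --plan '[[[0,0,0],[0,0,0]],[[0,0,0],[0,0,0]],[[0,0,0],[0,0,0]],[[0,0,0],[0,0,0]],[[0,0,0],[0,0,0]]]' --jaw -0.1

```text
time_s: 18.95
tcp_pos: [0.5034, -0.4184, 0.0283]
eef_rot: [-179.3, 59.6, -5.3]
contact_force: [0.2, 0.1, -0.1]
gripper_width: 0.0388
```

send_rows --plan '[[[-0.1,0,0],[0,0,0]],[[-0.25,0,0],[0,0,0]],[[-0.45,0,-0.1],[0,0,0]],[[-0.7,0,-0.25],[0,-0.15,0]],[[-0.95,0,-0.4],[0,-0.3,0]]]'

```text
time_s: 19.45
tcp_pos: [0.4796, -0.4165, 0.1717]
eef_rot: [-178.3, 72.8, -4.4]
contact_force: [2.2, -0.7, -2.0]
gripper_width: 0.0396
```

```bash
python3 - <<'E'
from h import *
s=r.get_state();print(s["tcp_pos"],s["joints"],s["time_s"])
p=r.capture("wrist");C=cloud(p);im=p["color"];cv2.imwrite("pics/w9.png",im[...,::-1])
W=C.reshape(-1,3);T=R.from_euler('z',5.7,degrees=True).apply(W-[.566,-.433,0])
m=(p["range_z"].reshape(-1)>0)&(im.reshape(-1,3).max(1)<75)&(W[:,2]>.005)&(W[:,2]<.06)&(abs(T[:,0])<.13)&(abs(T[:,1])<.08)
print("handle local",m.sum(),T[m].mean(0).round(3),T[m].min(0).round(3),T[m].max(0).round(3))
# canister grasp yaw options
ST3=ST+[0,0,.171]
A=R.from_euler('xyz',s["eef_rot"],degrees=True)
for sg in(1,-1): print(sg,(A.inv()*tool(-4+90,sg)).as_rotvec(degrees=True).round(1))
E
```

```text
[ 0.47958535 -0.4164685   0.17169846] [-27.56868443  13.56261602 -17.77843445  -9.79496375 -43.15832907
 117.62870637] 19.45
handle local 2 [-0.095  0.014  0.017] [-0.096  0.014  0.017] [-0.094  0.014  0.017]
1 [ 87.1 -13.3  13.6]
-1 [-91.4 -13.7 -13.4]
```

send_rows --plan '[[[-0.2,-0.05,-0.06],[0.18,-0.03,0.03]],[[-0.4,-0.15,-0.12],[0.36,-0.06,0.06]],[[-0.6,-0.3,-0.18],[0.54,-0.09,0.09]],[[-0.8,-0.45,-0.24],[0.72,-0.12,0.12]],[[-0.95,-0.6,-0.29],[0.9,-0.14,0.14]]]' --jaw 0

```text
time_s: 20.0
tcp_pos: [0.4936, -0.3308, 0.3362]
eef_rot: [-162.2, 79.7, -28.6]
contact_force: [0.8, -0.3, -0.6]
gripper_width: 0.044
```

```bash
python3 - <<'E'
from h import *
s=r.get_state();print(s["tcp_pos"],s["joints"])
T=tool(86,1)
for P in([.53,-.20,.33],[.56,-.10,.33],[.5946,.0236,.32]): print(*rows(P,T))
E
```

```text
[ 0.49364375 -0.33075768  0.33617767] [-13.27047226   4.16401191 -10.72582771   3.00356051 -65.17070221
  55.77834691]
[ 0.004 -0.775  0.469] [ 1.053 -0.177  0.157]
[-0.022 -1.38   0.812] [ 1.053 -0.177  0.157]
[ 0.009 -2.112  1.259] [ 1.053 -0.177  0.157]
```

send_rows --plan '[[[0,-0.15,0.09],[0.19,-0.03,0.03]],[[0,-0.35,0.2],[0.38,-0.06,0.06]],[[0,-0.55,0.32],[0.57,-0.09,0.09]],[[0,-0.75,0.44],[0.76,-0.12,0.12]],[[0,-0.95,0.56],[0.94,-0.16,0.14]]]'

```text
time_s: 20.5
tcp_pos: [0.5392, -0.1705, 0.3304]
eef_rot: [-140.0, 88.8, -48.5]
contact_force: [0.9, -1.0, -0.2]
gripper_width: 0.044
```

```bash
python3 - <<'E'
from h import *
s=r.get_state();print(s["tcp_pos"],s["joints"])
T=tool(86,1)
for P in([.5946,.0236,.30],[.5946,.0236,.24]): print(*rows(P,T))
E
```

```text
[ 0.53919554 -0.1705475   0.3303612 ] [  2.91152999   7.05443868  -6.63429229   0.97942484 -75.55592106
  -1.65884412]
[ 0.187 -0.4    1.287] [ 0.122 -0.02   0.018]
[ 0.587 -0.395  1.294] [ 0.122 -0.02   0.018]
```

send_rows --plan '[[[0.02,-0.06,0.2],[0.03,0,0]],[[0.04,-0.12,0.4],[0.06,-0.01,0.01]],[[0.07,-0.18,0.6],[0.09,-0.02,0.018]],[[0.1,-0.25,0.8],[0.122,-0.02,0.018]],[[0.12,-0.31,1],[0.122,-0.02,0.018]]]'

```text
time_s: 21.0
tcp_pos: [0.5819, -0.0188, 0.311]
eef_rot: [-64.9, 89.9, 21.1]
contact_force: [0.8, 0.2, -0.4]
gripper_width: 0.0437
```

```bash
python3 - <<'E'
from h import *
s=r.get_state();print(s["tcp_pos"],s["eef_rot"])
T=tool(86,1);print(*rows([.5946,.0236,.26],T))
p=r.capture("wrist");C=cloud(p)
X=R.from_euler('z',-SY,degrees=True).apply(C.reshape(-1,3)-ST);ok=p["range_z"].reshape(-1)>0
m=ok&(abs(X[:,0])<.02)&(abs(X[:,1])<.045)&(X[:,2]>.175)&(X[:,2]<.19);Y=C.reshape(-1,3)[m]
print("bar",len(Y),Y.mean(0).round(4),[np.round(k,1) for k in cv2.minAreaRect((Y[:,:2]*1000).astype(np.float32))])
q=r.capture("top");im=q["color"];a=im[140:250,420:500];cv2.imwrite("pics/w10.png",cv2.resize(a[...,::-1],None,fx=5,fy=5,interpolation=cv2.INTER_CUBIC))
D=cloud(q);L=R.from_euler('z',5.7,degrees=True).apply(D.reshape(-1,3)-[.566,-.433,0]);m=(im.reshape(-1,3).max(1)<70)&(abs(L[:,0])<.12)&(abs(L[:,1])<.07)&(L[:,2]<.05);print("handle",m.sum(),L[m].min(0).round(3),L[m].max(0).round(3))
E
```

```text
[ 0.58187898 -0.01875889  0.31097786] [-64.85320213  89.91309232  21.08003842]
[ 0.34  -0.064  0.287] [-0.001  0.001  0.002]
bar 597 [0.594  0.0108 0.1788] [array([594.4,  11.9]), array([41. ,  9.8]), np.float64(85.6)]
handle 62 [-0.096  0.003  0.01 ] [-0.006  0.013  0.024]
```

View pics/w10.png

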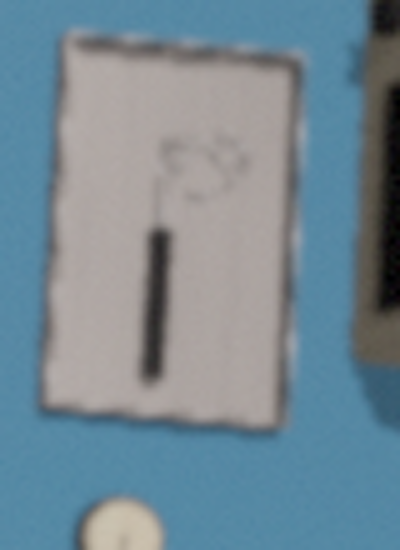

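The pick lies flat in the tray (handle 155,305, ring 205,165). Now descending on the bar.

send_rows --plan '[[[0.05,-0.02,0.1],[0,0,0]],[[0.12,-0.04,0.2],[0,0,0]],[[0.22,-0.066,0.287],[0,0,0]],[[0.32,-0.066,0.287],[0,0,0]],[[0.4,-0.066,0.287],[0,0,0]]]'

```text
time_s: 21.6
tcp_pos: [0.5946, 0.0257, 0.2481]
eef_rot: [80.7, 89.9, 166.8]
contact_force: [0.2, -0.1, 0.3]
gripper_width: 0.0437
```

```bash
python3 - <<'E'
from h import *
s=r.get_state();print(s["tcp_pos"],s["gripper_width"])
T=tool(85.9,1);print(*rows([.595,.0236,.173],T))
p=r.capture("wrist");C=cloud(p)
X=R.from_euler('z',-SY,degrees=True).apply(C.reshape(-1,3)-ST);ok=p["range_z"].reshape(-1)>0
m=ok&(abs(X[:,0])<.02)&(abs(X[:,1])<.045)&(X[:,2]>.175)&(X[:,2]<.19);Y=C.reshape(-1,3)[m]
if len(Y): print("bar",len(Y),Y.mean(0).round(4),[np.round(k,1) for k in cv2.minAreaRect((Y[:,:2]*1000).astype(np.float32))])
E
```

```text
[0.59455631 0.02569758 0.2481056 ] 0.0436713818554787
[ 0.501 -0.005 -0.014] [ 0.006  0.    -0.002]
bar 1475 [0.5947 0.02   0.1789] [array([594.9,  20.9]), array([58.5,  9.7]), np.float64(86.3)]
```

send_rows --plan '[[[0.1,-0.004,-0.01],[0,0,0]],[[0.2,-0.004,-0.014],[0,0,0]],[[0.32,-0.004,-0.014],[0,0,0]],[[0.43,-0.004,-0.014],[0,0,0]],[[0.5,-0.004,-0.014],[0,0,0]]]'

```text
time_s: 22.15
tcp_pos: [0.5933, 0.0228, 0.1698]
eef_rot: [97.9, 89.7, -176.0]
contact_force: [0.1, -1.2, 0.0]
gripper_width: 0.0436
```

```bash
python3 - <<'E'
from h import *
s=r.get_state();print(s["tcp_pos"],s["contact_force"])
T=tool(85.9,1);print(*rows([.595,.0236,.172],T))
E
```

```text
[0.59326772 0.02282603 0.16978696] [ 0.1123681  -1.18328658  0.00199685]
[-0.015 -0.011  0.006] [ 0.004 -0.001 -0.007]
```

send_rows --plan '[[[-0.012,-0.011,0],[0.004,0,-0.005]],[[-0.012,-0.011,0],[0.004,0,-0.005]],[[-0.012,-0.011,0],[0.004,0,-0.005]],[[-0.012,-0.011,0],[0.004,0,-0.005]],[[-0.012,-0.011,0],[0.004,0,-0.005]]]'

```text
time_s: 22.65
tcp_pos: [0.5952, 0.0228, 0.1722]
eef_rot: [122.4, 90.0, -151.7]
contact_force: [-0.2, 1.1, -0.6]
gripper_width: 0.0433
```

send_rows --plan '[[[0,0,0],[0,0,0]],[[0,0,0],[0,0,0]],[[0,0,0],[0,0,0]],[[0,0,0],[0,0,0]],[[0,0,0],[0,0,0]]]' --jaw -1 --force 50

```text
time_s: 23.15
tcp_pos: [0.5952, 0.0228, 0.1722]
eef_rot: [120.7, 90.0, -153.4]
contact_force: [-0.2, 0.9, 1.1]
gripper_width: 0.0094
```

```bash
python3 - <<'E'
from h import *
s=r.get_state();print(s["tcp_pos"],s["contact_force"],s["moment"],s["gripper_width"]);T=tool(85.9,1);print(*rows([.595,.0236,.172],T))
E
```

```text
[0.59516765 0.02278918 0.17215811] [-0.24958803  0.86059492  1.10591051] [0.10667361 0.02396545 0.07556899] 0.009442629684556225
[0.001 0.001 0.005] [ 0.    -0.001 -0.001]
```

send_rows --plan '[[[-0.03,0,0],[0,0,0]],[[-0.07,0,0],[0,0,0]],[[-0.12,0,0],[0,0,0]],[[-0.17,0,0],[0,0,0]],[[-0.22,0,0],[0,0,0]]]'

```text
time_s: 23.65
tcp_pos: [0.5952, 0.0228, 0.206]
eef_rot: [121.3, 90.0, -152.8]
contact_force: [-1.3, 0.9, -5.0]
gripper_width: 0.0096
```

send_rows --plan '[[[-0.08,0,0],[0,0,0]],[[-0.18,0,0],[0,0,0]],[[-0.28,0,0],[0,0,0]],[[-0.38,0,0],[0,0,0]],[[-0.48,0,0],[0,0,0]]]'

```text
time_s: 24.15
tcp_pos: [0.5952, 0.0228, 0.2795]
eef_rot: [-102.0, 90.0, -16.1]
contact_force: [0.6, -0.2, -4.4]
gripper_width: 0.0092
```

```bash
python3 - <<'E'
from h import *
s=r.get_state();print(s["tcp_pos"],s["contact_force"],s["moment"],s["gripper_width"],s["joints"])
T=tool(85.9,1)
for P in([.595,.0236,.30],[.47,.03,.30],[.46,.20,.30],[.50,.30,.28],[.588,.3005,.20]): print(P,*rows(P,T))
# mat refit from side+top
for c in("top","side"):
    q=r.capture(c);D=cloud(q)
    for d in r.trace(q,"mat_top")[:1]:
        cs,_=cv2.findContours(d["mask"].astype(np.uint8),0,1);k=max(cs,key=cv2.contourArea);Z=D[d["mask"]&(q["range_z"]>0)];Z=Z[abs(Z[:,2])<.012]
        Z=Z[np.hypot(*(Z[:,:2]-[.588,.3]).T)<.09]
        cc,rr=cv2.minEnclosingCircle((Z[:,:2]*1000).astype(np.float32));print(c,d["score"],len(Z),np.round(cc,1),round(rr,1),np.round((np.percentile(Z,1,0)+np.percentile(Z,99,0))/2,4))
E
```

```text
[0.59520114 0.02284164 0.27954055] [ 0.64681445 -0.22806963 -4.39727759] [ 0.08691392 -0.08259412  0.0289087 ] 0.009194707430471592 [ 2.09840790e+01  1.19715417e+01 -6.74261585e+00  3.33905608e-03
 -7.12816511e+01 -2.50772352e+01]
[0.595, 0.0236, 0.3] [-0.136  0.002  0.005] [ 0. -0.  0.]
[0.47, 0.03, 0.3] [-0.136  0.836 -0.012] [ 0. -0.  0.]
[0.46, 0.2, 0.3] [-0.137  0.983  1.114] [ 0. -0.  0.]
[0.5, 0.3, 0.28] [-0.003  0.765  1.798] [ 0. -0.  0.]
[0.588, 0.3005, 0.2] [0.53  0.18  1.843] [ 0. -0.  0.]
side 0.8 472 [590.6 303.4] 68.7 [0.5847 0.3022 0.0059]
```

send_rows --plan '[[[-0.07,0,0],[0,0,0]],[[-0.136,0.06,0],[0,0,0]],[[-0.136,0.18,0],[0,0,0]],[[-0.136,0.32,0],[0,0,0]],[[-0.136,0.46,0],[0,0,0]]]'

```text
time_s: 24.85
tcp_pos: [0.5251, 0.0278, 0.299]
eef_rot: [1.4, 90.0, 87.3]
contact_force: [0.3, 0.4, -4.3]
gripper_width: 0.0096
```

send_rows --plan '[[[0,0.12,0],[0,0,0]],[[0,0.24,0],[0,0,0]],[[0,0.34,0.05],[0,0,0]],[[0,0.4,0.15],[0,0,0]],[[0,0.42,0.28],[0,0,0]]]'

```text
time_s: 25.35
tcp_pos: [0.4639, 0.074, 0.3002]
eef_rot: [-41.3, 89.9, 44.6]
contact_force: [-0.6, 0.8, -4.4]
gripper_width: 0.0099
```

send_rows --plan '[[[0,0.03,0.17],[0,0,0]],[[0,0.05,0.35],[0,0,0]],[[0,0.06,0.55],[0,0,0]],[[0,0.06,0.74],[0,0,0]],[[0,0.06,0.92],[0,0,0]]]'

```text
time_s: 25.85
tcp_pos: [0.4643, 0.2134, 0.3012]
eef_rot: [-42.2, 89.9, 43.7]
contact_force: [1.0, 0.6, -4.0]
gripper_width: 0.0097
```

```bash
python3 - <<'E'
from h import *
s=r.get_state();print(s["tcp_pos"],s["contact_force"],s["moment"],s["gripper_width"])
p=np.load("w3.npz");C=cloud(p);m=((p["color"].max(-1)<70)&(p["range_z"]>0)&(C[...,2]<.02)&(np.hypot(C[...,0]-.588,C[...,1]-.301)<.1)).astype(np.uint8)
k=max(cv2.findContours(m,0,1)[0],key=cv2.contourArea);e=cv2.fitEllipse(k);u,v=np.round(e[0]).astype(int);P=np.array([C[a[0][1],a[0][0]][:2] for a in k])*1000
print("w3 mat",e,C[v,u].round(4),cv2.minEnclosingCircle(P.astype(np.float32)),((P.min(0)+P.max(0))/2).round(1))
T=tool(85.9,1)
for P in([.50,.30,.28],[.588,.3015,.22],[.588,.3015,.13]): print(P,*rows(P,T))
E
```

```text
[0.46432223 0.21337272 0.30117506] [ 0.9624238   0.63055859 -4.02782324] [ 0.13345589 -0.11435468  0.01769136] 0.009695217675002962
w3 mat ((134.12078857421875, 109.67244720458984), (87.01439666748047, 98.14466857910156), 140.549560546875) [0.5905 0.3005 0.0038] ((589.2421875, 300.8961181640625), 65.3582763671875) [588.8 301.1]
[0.5, 0.3, 0.28] [ 0.143 -0.195  0.593] [-0.001  0.002  0.002]
[0.588, 0.3015, 0.22] [ 0.544 -0.779  0.644] [-0.001  0.002  0.002]
[0.588, 0.3015, 0.13] [ 1.144 -0.778  0.643] [-0.001  0.002  0.002]
```

send_rows --plan '[[[0,-0.02,0.15],[0,0,0]],[[0.03,-0.1,0.33],[0,0,0]],[[0.08,-0.22,0.5],[0,0,0]],[[0.14,-0.37,0.61],[0,0,0]],[[0.2,-0.52,0.64],[0,0,0]]]'

```text
time_s: 26.35
tcp_pos: [0.5499, 0.3056, 0.2713]
eef_rot: [-42.3, 89.8, 43.7]
contact_force: [-0.0, 1.0, -5.0]
gripper_width: 0.0096
```

send_rows --plan '[[[0.07,-0.1,0],[0,0,0]],[[0.15,-0.19,0],[0,0,0]],[[0.25,-0.25,0],[0,0,0]],[[0.36,-0.26,0],[0,0,0]],[[0.48,-0.26,0],[0,0,0]]]'

```text
time_s: 26.85
tcp_pos: [0.5891, 0.3022, 0.1982]
eef_rot: [-40.1, 89.8, 45.8]
contact_force: [0.7, -0.3, -5.5]
gripper_width: 0.0096
```

```bash
python3 - <<'E'
from h import *
s=r.get_state();print(s["tcp_pos"],s["contact_force"],s["moment"],s["gripper_width"])
T=tool(85.9,1);print(*rows([.589,.301,.13],T))
p=r.capture("side");a=p["color"][110:230,240:400];cv2.imwrite("pics/s11.png",cv2.resize(a[...,::-1],None,fx=4,fy=4,interpolation=cv2.INTER_CUBIC))
E
```

```text
[0.589138   0.30223397 0.198224  ] [ 0.67969371 -0.33046115 -5.47957137] [0.04727314 0.01610311 0.06785826] 0.009613158560024041
[ 0.455  0.001 -0.009] [0.    0.003 0.002]
```

send_rows --plan '[[[0.09,0,-0.01],[0,0,0]],[[0.19,0,-0.011],[0,0,0]],[[0.29,0,-0.011],[0,0,0]],[[0.38,0,-0.011],[0,0.003,0]],[[0.43,0,-0.011],[0,0.003,0]]]'

```text
time_s: 27.4
tcp_pos: [0.5867, 0.2993, 0.1288]
eef_rot: [138.0, 89.7, -136.1]
contact_force: [-0.5, -0.2, -5.2]
gripper_width: 0.0099
```

send_rows --plan '[[[0.012,0,0],[0,0,0]],[[0.024,0,0],[0,0,0]],[[0.036,0,0],[0,0,0]],[[0.045,0,0],[0,0,0]],[[0.05,0,0],[0,0,0]]]'

```text
time_s: 27.9
tcp_pos: [0.5873, 0.2996, 0.1234]
eef_rot: [153.9, 89.8, -120.2]
contact_force: [-4.5, -1.7, 9.0]
gripper_width: 0.0097
```

```bash
python3 - <<'E'
from h import *
s=r.get_state();print(s["tcp_pos"],s["contact_force"],s["moment"],s["gripper_width"])
T=tool(85.9,1);print(*rows([.589,.301,.123],T))
E
```

```text
[0.58731433 0.29959357 0.12340952] [-4.47048009 -1.73104533  8.95494763] [-0.54877327  1.52130342 -0.00310296] 0.00968434597937573
[ 0.003 -0.011  0.01 ] [ 0.    -0.004 -0.002]
```

send_rows --plan '[[[-0.002,0,0],[0,0,0]],[[-0.004,0,0],[0,0,0]],[[-0.004,0,0],[0,0,0]],[[-0.004,0,0],[0,0,0]],[[-0.004,0,0],[0,0,0]]]' --force 10

```text
time_s: 28.4
tcp_pos: [0.5872, 0.2995, 0.1237]
eef_rot: [151.2, 89.8, -122.8]
contact_force: [0.9, -0.6, -5.0]
gripper_width: 0.0097
```

```bash
python3 - <<'E'
from h import *
s=r.get_state();print(s["tcp_pos"],s["contact_force"],s["moment"],s["gripper_width"])
E
```

```text
[0.58724937 0.29949864 0.12373547] [ 0.89063255 -0.5960849  -5.01298193] [ 0.06623247 -0.04219293 -0.00251069] 0.009706808831825913
```

send_rows --plan '[[[0.002,0,0],[0,0,0]],[[0.003,0,0],[0,0,0]],[[0.003,0,0],[0,0,0]],[[0.003,0,0],[0,0,0]],[[0.003,0,0],[0,0,0]]]'

```text
time_s: 28.9
tcp_pos: [0.5873, 0.2995, 0.1234]
eef_rot: [153.0, 89.8, -121.1]
contact_force: [-0.6, -0.3, -1.1]
gripper_width: 0.0101
```

send_rows --plan '[[[0,0,0],[0,0,0]],[[0,0,0],[0,0,0]],[[0,0,0],[0,0,0]],[[0,0,0],[0,0,0]],[[0,0,0],[0,0,0]]]' --jaw 0

```text
time_s: 29.4
tcp_pos: [0.5874, 0.2996, 0.1236]
eef_rot: [155.1, 89.8, -119.0]
contact_force: [0.4, 0.4, -0.5]
gripper_width: 0.0418
```

send_rows --plan '[[[-0.1,0,0],[0,0,0]],[[-0.25,0,0],[0,0,0]],[[-0.45,0,0],[0,0,0]],[[-0.7,0,0],[0,0,0]],[[-0.95,0,0],[0,0,0]]]'

```text
time_s: 29.9
tcp_pos: [0.5875, 0.2998, 0.2687]
eef_rot: [166.1, 89.8, -108.0]
contact_force: [1.3, 1.1, 0.0]
gripper_width: 0.0445
```

```bash
python3 - <<'E'
from h import *
s=r.get_state();print(s["tcp_pos"],s["contact_force"],s["gripper_width"],s["time_s"])
p=r.capture("wrist");C=cloud(p);W=C[p["range_z"]>0]
n=np.hypot(W[:,0]-.588,W[:,1]-.3005)
b=W[(n<.05)&(W[:,2]>.115)&(W[:,2]<.14)];l=W[(n<.05)&(W[:,2]>.08)&(W[:,2]<.095)]
print("bar",len(b),b.mean(0).round(4),b[:,2].min(),b[:,2].max(),[np.round(k,1) for k in cv2.minAreaRect((b[:,:2]*1000).astype(np.float32))])
A=np.c_[l[:,:2]-[.588,.3],np.ones(len(l))];k=np.linalg.lstsq(A,l[:,2],rcond=None)[0]
print("lid",len(l),k.round(4),[np.round(q,1) for q in cv2.minAreaRect((l[:,:2]*1000).astype(np.float32))])
q=r.capture("top");D=cloud(q)
for d in r.trace(q,"canister")[:4]:
    Z=D[d["mask"]&(q["range_z"]>0)];print("can",round(d["score"],2),np.median(Z,0).round(3))
for t in("pliers","jar","screwdriver","cleaner","collar","carton","spare_gauge"):
    f=r.find_in(q,t)
    if f: print(t,np.round(f[0]["uv"]),D[int(f[0]["uv"][1]),int(f[0]["uv"][0])].round(3))
L=R.from_euler('z',5.7,degrees=True).apply(D.reshape(-1,3)-[.566,-.433,0]);m=(q["color"].reshape(-1,3).max(1)<70)&(abs(L[:,0])<.12)&(abs(L[:,1])<.07)&(L[:,2]<.05);print("handle",m.sum(),L[m].min(0).round(3),L[m].max(0).round(3))
E
```

```text
[0.5875389  0.2998176  0.26873689] [1.29074156 1.14133483 0.04938153] 0.044475179758003046 29.9
bar 943 [0.5864 0.2984 0.1297] 0.11616290159480158 0.13174041574018464 [array([586.5, 299.8]), array([63.9,  9.2]), np.float64(85.8)]
lid 4186 [0.0001 0.0006 0.0859] [array([586.8, 299.5]), array([74.9, 74.8]), np.float64(87.6)]
can 0.89 [0.579 0.285 0.085]
can 0.84 [0.27  0.22  0.081]
can 0.81 [ 0.733 -0.17   0.081]
can 0.62 [ 0.283 -0.237  0.081]
pliers [296. 233.] [ 0.416  0.093 -0.002]
jar [373. 225.] [ 0.434 -0.155  0.049]
screwdriver [223. 231.] [0.418 0.329 0.023]
collar [337. 244.] [ 0.376 -0.045 -0.002]
spare_gauge [444. 250.] [ 0.358 -0.384  0.031]
handle 63 [-0.096  0.003  0.011] [-0.005  0.013  0.025]
```

```bash
python3 -c "
from plant import r
print(r.close_job())"
```

```text
the job is handed in; nothing more can be done
None
```

I did the whole job in the order asked and handed it in at about 31 s of the 72 s allowed. `close_job` gives no verdict.

- **Ring and pick:** I gripped the pick on its rest and put the hook through the ring's loop. I saw about 5 N of pull, and the ring came free. It slid off the hook into the tray when I laid the pick down. The last top-view measurement puts the handle inside the tray, and the view before it showed the pick lying flat with the ring beside it.
- **Canister:** I lifted it straight up by its bar, carried it around the pipe and set it on the mat. I pressed about 14 N on first contact, eased off, then opened the jaws.
- **Final canister check:** The lid is level, with its top 86 mm above the table as expected. The centre is at (0.587, 0.300), about 3 mm from the fitted mat centre of (0.589, 0.301).
- **Robot:** It ended clear above the canister with nothing in the gripper.
- **Bystanders:** The three coloured look-alikes were found where they started. The finder also reported the pliers, jar, screwdriver, collar and spare gauge, but I had no starting positions to compare them with. It did not report the cleaner or carton in that last picture. The arm did not go near them, and no contact showed in the force readings.

The viewer reached its limit of 12 pictures before I could view the canister just above the mat. From there on I checked by depth measurements and the network finders only.

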